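# Set out the probe for its link test

### The arm

A 6-joint arm with a two-finger parallel gripper is mounted at the origin on the work surface. World frame = base frame: x ahead of the robot, y to its left, z up, the work surface at z = 0. Lengths are in mm, angles in degrees, forces in N, time in s.
With the tool pointing down it reaches from about 350 to 875 mm from the base axis. Payload 4.2 kg.
Tool frame: the origin (TCP) lies midway between the tips of the shut fingers; the grasp point (between the pads) lies 19 mm behind it; y points along the fingers, z is the direction in which the jaws open and shut, and the axes are right-handed (so a half turn about y gives the same grasp; the last joint's range is limited). The gripper opens to 87 mm and grips with 3 to 60 N. Pads are 19 mm wide; open, the fingers measure 117 mm over their backs; the gripper's body (75 mm by 190 mm) begins 51 mm behind the grasp point.
Start: joints at [90.504, 22.042, 0.453, 0, -68.411, -14.817], TCP at [154.475, 605.588, 222.55] pointing down, gripper open.
Joint ranges: [-179.83, 179.83], [-69.29, 118.12], [-61.27, 80.66], [-181.25, 117.63], [-171.15, -9.14], [-177.46, 177.46]. Speed limits (degrees/s): [159.86, 159.86, 180, 180, 180, 180].

### API

Orientations are given as [roll, pitch, yaw] about the fixed x, y, z axes, in that order (R = Rz(yaw) Ry(pitch) Rx(roll)).
In Python, from rig import bot gives the robot as it stands.
- The arm moves only by the tool drive_tool, never from a script. Its argument "targets" is one flat list of numbers, 7 for each row, row after row: the shift along the tool's x, y, z in units of 40 mm (1.0 is 40 mm), then the turn, a rotation vector about the tool's x, y, z in units of 5 degrees (1.0 is 5 degrees), then the closure, from -1 (fully open) to 1 (shut). In form: [tx, ty, tz, rx, ry, rz, gripper, tx, ty, tz, rx, ry, rz, gripper, ...]. A call has 1 to 8 rows; each row is the pose to reach, as a shift and turn from the pose measured when the call began, along the tool's axes at that moment; what a row does not reach only later rows make up. A row lasts 1/12 s, in which the tool goes at most 41.7 mm and 7.16 degrees, less where a joint would pass 70% of its speed; a pose out of reach is approached as far as the arm can. A call with a gripper value outside its range is refused whole. The fingers move at their own pace and stop on an object; "newtons" is the grip in N (left out, the last holds). Time passes only in rows, so rows that repeat a pose let the fingers close. It gives the time, the measured TCP pose, the force and the opening at its end, in the units of the state.
- bot.get_obs(): the state, without advancing time (a new reading comes with each control period).
- bot.snapshot(name): name is "scene" or "top" or "wrist"; returns a dict with "pixels" (400x640x3 uint8, red, green, blue), "K" (3x3 intrinsics, pixels), "position" and "attitude" of the camera in the world. Camera axes: x right, y down, z forward; pixel columns grow to the right and rows downward; lengths in mm; the calibration is good to about 2 mm. A picture is of the moment at which its call begins. There is no depth.
- bot.sign_off(): hands the job in, once; it reports no verdict.
The state is a dict: "time_s": time; "joint_pos": joint angles; "qvel": joint speeds; "joint_torque": joint torques, N m; "tcp_pos": TCP position; "orientation": TCP orientation; "contact_force": force on the tool from outside, world axes, zero at the start; "wrist_torque": the same for the moment, N m; "finger_gap": opening from 0.0 (shut) to 1.0 (fully open).
Only numpy, scipy, OpenCV 4.12 (cv2) and the standard library are available. Lean on these libraries where they do the work, as an engineer would, in place of code of your own. Each camera call takes 0.05 s, during which the arm holds its last target. There are 200 camera calls.

### The job

Set out the small probe for its link test. Stand the black can upright in the middle of the round white stand and set the red-capped nose squarely on top of the can; put the silver radio module on the bench exactly midway between the stand and the grey receiver; and put the blue battery pack on the bench directly behind the receiver (the side away from its orange stripe), centred on it with a gap of about 3 cm. Everything upright and let go; leave the yellow spare pack, the solder spool and the screwdriver where they lie.

Things in the scene. Friction and masses are not known exactly. Their poses are not given: they have to be found in the camera images.
- stand: Fixed round white plastic stand, 90 mm across and 20 mm high, flat top with a dark circle 68 mm across and a dark band round its side. Origin: centre of its underside, on the bench. Its centre is always 270 mm from the receiver's centre, and its y axis lies along the line through the two (the receiver may be on either side, left or right).
- receiver: Fixed light-grey receiver box, 80 mm deep (its x) by 90 mm wide (its y) by 50 mm high. Origin: centre of its underside, on the bench. Its front is its -x side, turned roughly to the robot and marked on the top by an orange stripe along the front edge; screen and two knobs (6 mm above the top) next to it. Its back is its +x side, with dark vents on the top.
- can_mid (a point): Loose black can with two thin white bands, an upright cylinder 60 mm across and 75 mm tall, about 250 g, flat top and bottom (a thin metal ring is drawn on the top). Point: its centre, half-way up; z axis up.
- nose_mid (a point): Loose nose of the probe: black dome with flat underside, 56 mm across at the foot and 35 mm high, carrying an upright red cylindrical cap 26 mm across and 25 mm tall (60 mm in all), about 100 g. The cap is the easy grip. Point: on its axis, 30 mm above the underside; z axis up.
- radio_mid (a point): Loose radio module: silver box 56 mm (x) by 44 mm (y) by 36 mm high with a green top carrying small black and brass pieces (2 mm proud), about 150 g. Point: its centre, half-way up; z axis up.
- battery_mid (a point): Loose blue battery pack: box 50 by 50 mm (x, y) and 36 mm high with a black band and two small brass studs on top (2 mm proud), about 220 g. Point: its centre, half-way up; z axis up.
- spare_mid (a point): Bystander: loose spare pack, of the same shape and size as the blue one but yellow (50 by 50 by 36 mm). Not to be moved. Point: its centre, half-way up.
- spool_mid (a point): Bystander: loose spool of solder standing on its flange, grey and steel, 52 mm across, 34 mm high. Not to be moved. Point: its centre, half-way up.
- driver_grip (a point): Bystander: loose screwdriver with red handle lying on the bench, 190 mm long along its own x axis. Not to be moved. Point: on the handle.
Mind the look-alikes: they are no part of the job. What is shaped like the part that bears radio_mid but pink is not meant.

How it is judged:
By the outcome, as a careful person would: the job done as asked, in the order asked, and still so for the second after the job is handed in, with the robot touching nothing.
It also fails if it takes over 102 s, if anything falls off the work surface, if the arm or the gripper's body presses on something with over 40 N, if the wrist force passes 120 N, or if a joint passes its speed limit or range.

## Working session

There is one attempt and no reset: what is moved stays moved. The work goes in short steps, Python scripts to look and compute and a tool call to move; the robot and the scene stay as the last step left them, time stands still between calls to the robot, and variables do not carry over. Pictures are saved under pics/ and viewed, about 12 in all and at most 16, crops included, and the job is handed in when it is done.

Besides the shell and the picture viewer there is one more tool, called after "Call:" as name(argument=value, ...), one argument or row to a line, values as JSON. drive_tool: Moves the arm, as the interface text tells. Its arguments: {"type":"object","properties":{"targets":{"type":"array","items":{"type":"number"}},"newtons":{"type":"number"}},"required":["targets"]}

```bash
ls; mkdir -p pics
python3 - <<'E'
from rig import bot
import cv2,numpy as np
o=bot.get_obs();print({k:np.round(v,2).tolist() for k,v in o.items()})
for n in("scene","top"):
    s=bot.snapshot(n);cv2.imwrite(f"pics/{n}0.png",s["pixels"][:,:,::-1]);np.savez(f"pics/{n}0.npz",**s)
    print(n,s["K"],s["position"],s["attitude"])
E
```

```text
pics
{'time_s': 0.0, 'joint_pos': [90.5, 22.09, 0.38, -0.03, -68.41, -14.82], 'qvel': [0.08, -0.06, 0.04, 0.01, 0.03, -0.06], 'joint_torque': [-0.0, -39.07, 18.74, 4.22, 0.01, -0.0], 'tcp_pos': [154.35, 605.01, 221.45], 'orientation': [-89.88, 0.01, 165.68], 'contact_force': [0.78, -0.4, -0.53], 'wrist_torque': [-0.04, -0.06, -0.0], 'finger_gap': 1.01}
scene [[424.28725763   0.         311.86794532]
 [  0.         424.28725763 202.86143195]
 [  0.           0.           1.        ]] [1066.60292367 -760.645891    682.19841912] [-122.64084911   -0.29294206   33.43872384]
top [[400.79120869   0.         319.65428485]
 [  0.         400.79120869 200.07418045]
 [  0.           0.           1.        ]] [ 446.69270506   -2.70740541 1148.46960898] [-174.46303999    1.44080052  -88.80385098]
```

View pics/top0.png

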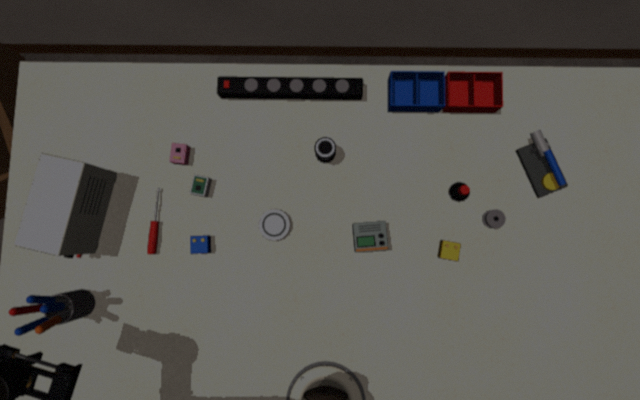

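View pics/scene0.png

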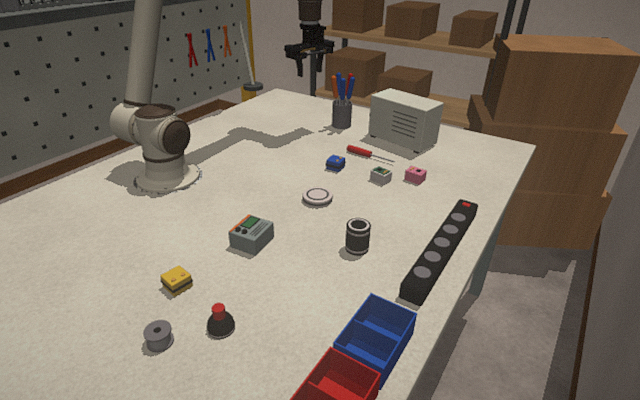

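The top view shows the stand at (275,224), receiver (371,236) with its stripe on the robot side, can (325,150), nose (459,191), radio (201,186), battery (201,244). The pink decoy is at (180,153), yellow spare (450,250), spool (494,218) and driver (155,225).

```bash
cat > h.py <<'E'
import numpy as np,cv2
from scipy.spatial.transform import Rotation as R
def rot(a): return R.from_euler('xyz',a,degrees=True).as_matrix()
def ray(s,uv,z):
    "pixels (n,2) -> world points on plane z"
    uv=np.atleast_2d(np.asarray(uv,float)); d=np.c_[uv,np.ones(len(uv))]@np.linalg.inv(s["K"]).T@rot(s["attitude"]).T
    c=np.asarray(s["position"]); return c+d*((z-c[2])/d[:,2])[:,None]
def proj(s,p):
    q=(np.atleast_2d(p)-s["position"])@rot(s["attitude"])@np.asarray(s["K"]).T; return q[:,:2]/q[:,2:]
def snap(n,f):
    from rig import bot
    s=bot.snapshot(n);np.savez(f"pics/{f}.npz",**s);im=s["pixels"][:,:,::-1]
    cv2.imwrite(f"pics/{f}.png",np.clip(im.astype(float)*1.6,0,255).astype(np.uint8)); return s
def go(x,y,z,yaw,o=None):
    "numbers for one row: shift in tool axes/40, turn rotvec/5deg, for tool-down pose"
    from rig import bot
    o=o or bot.get_obs(); M=rot(o["orientation"]); T=rot([-90,0,yaw])
    t=M.T@(np.array([x,y,z])-o["tcp_pos"])/40; r=R.from_matrix(M.T@T).as_rotvec(degrees=True)/5
    return np.round(np.r_[t,r],2).tolist()
def blob(s,mask,win):
    m=np.zeros(mask.shape,np.uint8);a,b,c,d=win;m[b:d,a:c]=mask[b:d,a:c]
    cs,_=cv2.findContours(m,cv2.RETR_EXTERNAL,cv2.CHAIN_APPROX_NONE)
    return max(cs,key=cv2.contourArea)[:,0,:].astype(np.float32)
E
python3 - <<'E'
from h import *
s=dict(np.load("pics/top0.npz"));hsv=cv2.cvtColor(s["pixels"],cv2.COLOR_RGB2HSV);H,S,V=cv2.split(hsv)
print(hsv[224,275],hsv[215,275],hsv[300,300],hsv[186,201],hsv[250,355],hsv[241,195])
def rep(n,m,w,z):
    c=blob(s,m,w);p=ray(s,c,z)[:,:2].astype(np.float32);r=cv2.minAreaRect(p);(cx,cy),rad=cv2.minEnclosingCircle(p)
    print(n,len(c),"rect",np.round(r[0],1),np.round(r[1],1),round(r[2],1),"circ",round(cx,1),round(cy,1),round(rad,1))
rep("battery",((H>100)&(H<130)&(S>90)),(180,225,225,265),36)
rep("spare",((H>18)&(H<35)&(S>110)),(430,230,470,270),36)
rep("nosecap",((H<8)|(H>172))&(S>120)&(V>60),(440,175,480,210),60)
rep("can",V<70,(305,130,345,170),75)
rep("orange",((H>3)&(H<20)&(S>110)),(345,235,400,265),50)
rep("radio",((H>40)&(H<90)&(S>60)),(185,170,215,202),36)
rep("stand", V<115,(258,208,292,240),20)
sw=cv2.resize(s["pixels"][130:280,140:520,::-1],None,fx=2.1,fy=2.1,interpolation=cv2.INTER_CUBIC)
cv2.imwrite("pics/crop0.png",np.clip(sw*1.8,0,255))
from rig import bot
snap("wrist","w0");
E
```

```text
[120   4 115] [140   8  97] [ 27  23 109] [71 90 48] [14 64 68] [19 28 72]
battery 66 rect [424.5 357.7] [47.1 50.5] 3.0 circ 425.9 358.4 33.1
spare 67 rect [ 423.1 -328.8] [54.5 48.1] 81.2 circ 422.1 -329.0 33.2
nosecap 25 rect [ 589.1 -365.3] [21.9 24.3] 1.0 circ 588.6 -365.1 12.5
can 37 rect [695.8  16.3] [33.3 35.5] 0.9 circ 695.7 15.8 19.1
orange 64 rect [ 422.7 -116.4] [ 6.1 84.4] 5.3 circ 423.2 -116.3 42.2
radio 65 rect [591.1 370.5] [31.3 42.9] 78.8 circ 590.7 370.6 24.8
stand 128 rect [487.  154.2] [87.5 94.4] 1.2 circ 487.0 154.2 64.3[ WARN:0@0.608] global loadsave.cpp:1063 imwrite_ Unsupported depth image for selected encoder is fallbacked to CV_8U.
```

View pics/crop0.png

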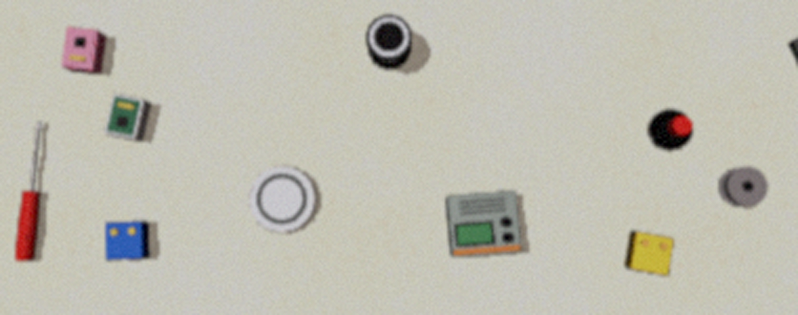

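View pics/w0.png

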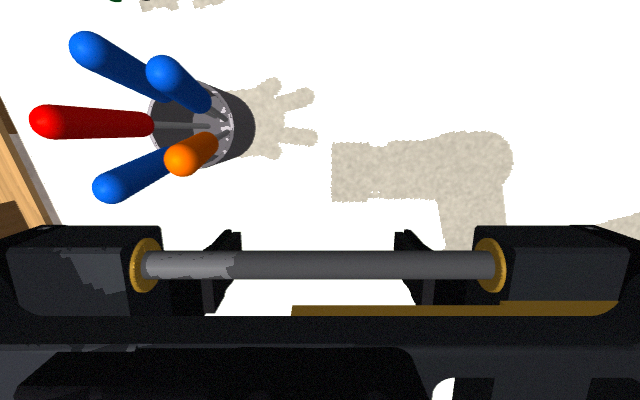

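Run:
```python
from h import *
from rig import bot
o=bot.get_obs();s=dict(np.load("pics/w0.npz"));M=rot(o["orientation"])
print(s["K"],s["position"],s["attitude"]);print(M.T@(s["position"]-o["tcp_pos"]),np.round(M.T@rot(s["attitude"]),3))
t=dict(np.load("pics/top0.npz"))
# stand inner ring: dark circle 68mm; can ring; receiver body outline
g=cv2.cvtColor(t["pixels"],cv2.COLOR_RGB2GRAY)
print(g[224,255:296]);print(g[150,308:345])
p=ray(t,[[275,224]],20);print(p,ray(t,[[325,149]],75))
```

```text
[[302.21661174   0.         317.37119301]
 [  0.         302.21661174 204.50386038]
 [  0.           0.           1.        ]] [218.31258359 589.00789596 385.03865962] [ 1.65928010e+02 -1.36616457e-01 -1.04394319e+02]
[-6.59696976e+01 -1.63329278e+02  1.25422564e-01] [[ 0.001  0.97   0.243]
 [-0.001 -0.243  0.97 ]
 [ 1.    -0.001  0.   ]]
[110 109 110 105 108 111 103  74  59  85 106 111 110 111 112 111 112 111
 112 111 113 109 111 112 111 110 111 111 102  69  64  94 111 110  95  69
  63  77  99 110 109]
[108 109 109 108 110 102  74  53  85 101  76  44  17   8   6  11  12  14
   6  15  14  12  25  60  98 101  63  37  62  75  74  73  70  73  77  92
 105]
[[485.37738245 152.54088378  20.        ]] [[690.24477351  14.81141733  75.        ]]
```

```bash
python3 -c "
from h import *
print(go(440,80,260,0))
print(go(300,410,260,90))"
```

```text
[-10.17, -0.94, 10.96, -0.0, 33.14, -0.03]
[-4.73, -0.95, 3.83, -0.02, 15.14, -0.01]
```

Call:
drive_tool(
  targets=[-10.17, -0.94, 10.96, 0, 33.1, 0, -1, -10.17, -0.94, 10.96, 0, 33.1, 0, -1, -10.17, -0.94, 10.96, 0, 33.1, 0, -1, -10.17, -0.94, 10.96, 0, 33.1, 0, -1, -10.17, -0.94, 10.96, 0, 33.1, 0, -1, -10.17, -0.94, 10.96, 0, 33.1, 0, -1, -10.17, -0.94, 10.96, 0, 33.1, 0, -1, -10.17, -0.94, 10.96, 0, 33.1, 0, -1],
)

```text
time_s: 0.82
tcp_pos: [313.6, 311.2, 243.5]
orientation: [-90.0, 0.0, 108.1]
contact_force: [0.9, 1.3, 0.3]
finger_gap: 1.0
```

```bash
python3 -c "
from h import *
print(go(440,80,260,0))"
```

```text
[-6.47, -0.41, -1.21, 0.01, 21.62, -0.0]
```

Call:
drive_tool(
  targets=[-6.47, -0.41, -1.21, 0, 21.6, 0, -1, -6.47, -0.41, -1.21, 0, 21.6, 0, -1, -6.47, -0.41, -1.21, 0, 21.6, 0, -1, -6.47, -0.41, -1.21, 0, 21.6, 0, -1, -6.47, -0.41, -1.21, 0, 21.6, 0, -1, -6.47, -0.41, -1.21, 0, 21.6, 0, -1, -6.47, -0.41, -1.21, 0, 21.6, 0, -1, -6.47, -0.41, -1.21, 0, 21.6, 0, -1],
)

```text
time_s: 1.48
tcp_pos: [440.9, 77.3, 260.0]
orientation: [-90.1, 0.0, 50.4]
contact_force: [0.3, 0.0, -0.7]
finger_gap: 0.997
```

```bash
python3 -c "
from h import *
print(go(440,80,260,0))"
```

```text
[0.04, 0.0, 0.06, 0.01, 10.09, -0.0]
```

Call:
drive_tool(
  targets=[0, 0, 0, 0, 10.1, 0, -1, 0, 0, 0, 0, 10.1, 0, -1, 0, 0, 0, 0, 10.1, 0, -1, 0, 0, 0, 0, 10.1, 0, -1, 0, 0, 0, 0, 10.1, 0, -1, 0, 0, 0, 0, 10.1, 0, -1, 0, 0, 0, 0, 10.1, 0, -1, 0, 0, 0, 0, 10.1, 0, -1],
)

```text
time_s: 2.15
tcp_pos: [440.7, 77.2, 259.8]
orientation: [-90.1, 0.0, -0.2]
contact_force: [-0.3, 1.0, 0.8]
finger_gap: 1.001
```

```bash
sed -i 's/\*1.6,0/*1.0,0/' h.py; python3 -c "
from h import *
from rig import bot
s=snap('wrist','w1');print(bot.get_obs()['tcp_pos'],s['position'],s['attitude'])"
```

```text
[440.73744777  77.2121     259.82037766] [374.5403356   77.61175884 423.25074554] [1.65943644e+02 9.07590534e-02 8.96966254e+01]
```

View pics/w1.png

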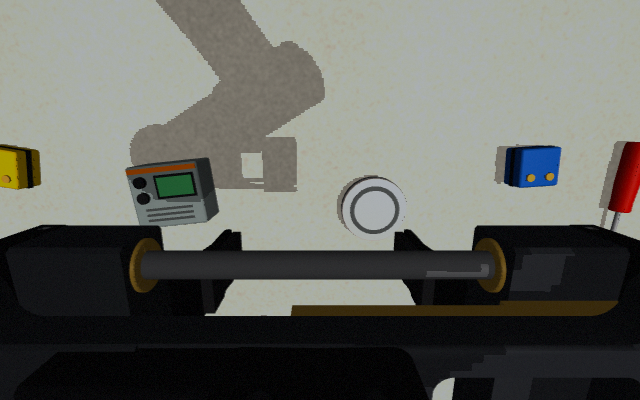

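The wrist view shows the stand ring at about (375,209), receiver with stripe near (160,168), battery (535,166) and the spare's edge at the left. Image up is toward the robot.

Run:
```python
from h import *
s=dict(np.load("pics/w1.npz"));im=s["pixels"];H,S,V=cv2.split(cv2.cvtColor(im,cv2.COLOR_RGB2HSV))
# stand: inner top disc (inside dark circle) 
w=(V>130)&(S<25); c=None
m=(V<120).astype(np.uint8);n,l,st,ce=cv2.connectedComponentsWithStats(((V>125)&(S<40)).astype(np.uint8))
k=l[209,375];c=(l==k).astype(np.uint8);print("inner",st[k])
cs,_=cv2.findContours(c,cv2.RETR_EXTERNAL,cv2.CHAIN_APPROX_NONE);p=ray(s,max(cs,key=len)[:,0],20)[:,:2].astype(np.float32)
print("stand inner ellipse",cv2.fitEllipse(p))
c=blob(s,(H>3)&(H<20)&(S>130),(115,150,215,185));p=ray(s,c,50)[:,:2].astype(np.float32);print("stripe",cv2.minAreaRect(p))
c=blob(s,(H>100)&(H<130)&(S>110),(495,135,570,195));p=ray(s,c,36)[:,:2].astype(np.float32);print("batt",cv2.minAreaRect(p))
cr=cv2.resize(im[120:235,110:230,::-1],None,fx=5,fy=5,interpolation=cv2.INTER_CUBIC);cr2=cv2.resize(im[130:200,490:570,::-1],None,fx=5,fy=5,interpolation=cv2.INTER_CUBIC)
o=np.zeros((575,1000,3),np.uint8);o[:,:600]=cr;o[:350,600:]=cr2;cv2.imwrite("pics/c1.png",cv2.resize(o,None,fx=.8,fy=.8))
```

```text
inner [ 354  191   41   39 1251]
stand inner ellipse ((484.0301208496094, 154.7965850830078), (54.79110336303711, 54.94862365722656), 3.6739814281463623)
stripe ((421.4927673339844, -118.07328796386719), (6.446431636810303, 86.3178482055664), 5.716310501098633)
batt ((422.63873291015625, 350.8840026855469), (52.37698745727539, 68.7352523803711), 3.773615837097168)
```

View pics/c1.png

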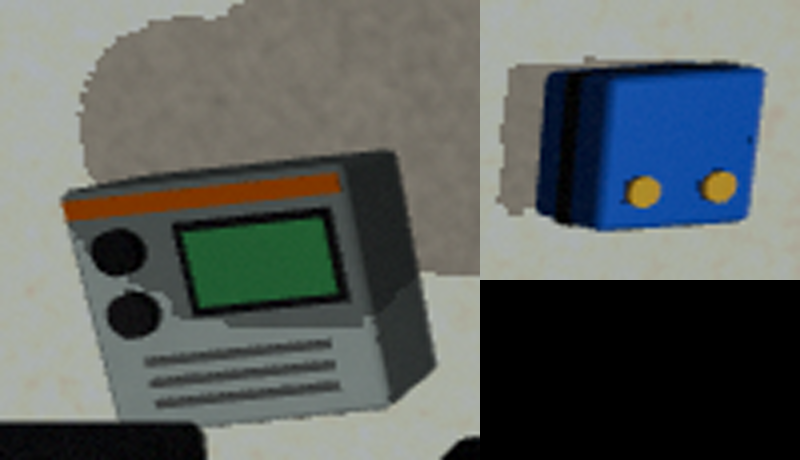

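Run:
```python
from h import *
s=dict(np.load("pics/w1.npz"));im=s["pixels"]
p=ray(s,[[195.5,163],[206.75,222],[139.5,226],[125.5,169.5]],50)[:,:2];print(p,p.mean(0),np.linalg.norm(p-np.roll(p,1,0),axis=1))
# battery top corners
q=ray(s,490+0*np.zeros((1,2)),36) if 0 else ray(s,[[490+(608-480)/4,130+73/4],[490+(764-480)/4,130+68/4],[490+(750-480)/4,130+220/4],[490+(600-480)/4,130+230/4]],36)[:,:2]
print(q,q.mean(0),np.linalg.norm(q-np.roll(q,1,0),axis=1))
g=cv2.cvtColor(im,cv2.COLOR_RGB2GRAY);print(g[205,335:415]);
# stand outer rim: hough in world-rectified z=20
xs,ys=np.meshgrid(np.arange(430,540,.5),np.arange(100,210,.5));uv=proj(s,np.c_[xs.ravel(),ys.ravel(),np.full(xs.size,20.)]).astype(np.float32).reshape(xs.shape+(2,))
r=cv2.remap(g,uv[...,0],uv[...,1],cv2.INTER_LINEAR)
cs=cv2.HoughCircles(cv2.GaussianBlur(r,(5,5),0),cv2.HOUGH_GRADIENT,1,10,param1=60,param2=20,minRadius=50,maxRadius=100)
print([(430+c[0]/2,100+c[1]/2,c[2]/2) for c in cs[0][:6]])
t=dict(np.load("pics/top0.npz"));print("top ray check: stand z20", ray(t,[[275,224.3]],20))
```

```text
[[ 414.55819578  -73.29388881]
 [ 490.60212754  -66.59370205]
 [ 495.60967284 -154.41576149]
 [ 422.13283338 -160.87430436]] [ 455.72570739 -113.79441418] [87.90736217 76.33853588 87.96470675 73.76014313]
[[399.64529293 334.85940723]
 [398.34856346 383.67214249]
 [446.91771849 388.36945541]
 [449.97695056 340.25697725]] [423.72213136 361.7894956 ] [50.62024814 48.82995629 48.79577409 48.20964068]
[172 165 110 109 108 102  43  80 168 174 174 173 173 175 169 128  71  70
  68  86 151 174 174 175 175 173 172 174 174 173 174 174 174 174 174 175
 174 175 172 174 174 175 174 173 175 174 173 174 174 174 174 174 175 174
 173 174 174 174 172 142  70  74  72  85 152 174 174 174 174 174 173 174
 173 172 173 172 170 171 172 171]
[(np.float32(484.25), np.float32(154.75), np.float32(27.95)), (np.float32(478.25), np.float32(150.25), np.float32(41.35)), (np.float32(479.25), np.float32(158.75), np.float32(39.75)), (np.float32(478.25), np.float32(145.25), np.float32(43.5)), (np.float32(483.25), np.float32(148.75), np.float32(39.8)), (np.float32(490.25), np.float32(153.25), np.float32(40.35))]
top ray check: stand z20 [[484.5323404  152.51412079  20.        ]]
```

Receiver is at about (457,-114), yaw +5.5°. The stand is at about (484,154), 270 mm away, which checks. Next I hover over the can.

Call:
drive_tool(
  targets=[6.25, 1.25, -1.53, 0, 0, 0, -1, 6.25, 1.25, -1.53, 0, 0, 0, -1, 6.25, 1.25, -1.53, 0, 0, 0, -1, 6.25, 1.25, -1.53, 0, 0, 0, -1, 6.25, 1.25, -1.53, 0, 0, 0, -1, 6.25, 1.25, -1.53, 0, 0, 0, -1, 6.25, 1.25, -1.53, 0, 0, 0, -1, 6.25, 1.25, -1.53, 0, 0, 0, -1],
)

```text
time_s: 2.87
tcp_pos: [692.4, 14.5, 205.8]
orientation: [-90.1, 0.3, -0.0]
contact_force: [0.3, -0.1, 0.4]
finger_gap: 1.0
```

Run:
```python
from h import *
from rig import bot
s=snap('wrist','w2');print(bot.get_obs()['tcp_pos']);im=s['pixels']
c=proj(s,[692,15,75])[0];print(c)
x,y=int(c[0]),int(c[1]);g=cv2.cvtColor(im,cv2.COLOR_RGB2GRAY)
cv2.imwrite("pics/c2.png",cv2.resize(im[max(y-90,0):y+60,x-100:x+100,::-1],None,fx=3,fy=3))
print(x,y,max(y-90,0))
```

```text
[691.06621524  15.10899551 207.2280966 ]
[318.40618672 197.30247302]
318 197 107
```

View pics/c2.png

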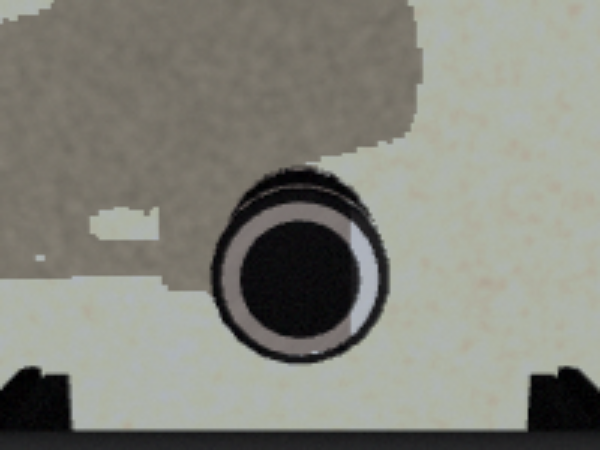

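Run:
```python
from h import *
s=dict(np.load("pics/w2.npz"));p=ray(s,[[318+.0,199.5]],75)[0];print(p)
print(go(p[0],p[1],60,0), go(p[0],p[1],26,0))
```

```text
[694.24827084  14.59266767  75.        ]
[0.09, 3.68, -0.01, 0.02, 0.0, -0.04] [0.1, 4.53, -0.0, 0.02, 0.0, -0.04]
```

Call:
drive_tool(
  targets=[0.05, 3.4, 0, 0, 0, 0, -1, 0.05, 3.4, 0, 0, 0, 0, -1, 0.08, 3.4, 0, 0, 0, 0, -1, 0.1, 3.9, 0, 0, 0, 0, -1, 0.1, 4.4, 0, 0, 0, 0, -1, 0.1, 4.53, 0, 0, 0, 0, -1, 0.1, 4.53, 0, 0, 0, 0, 1, 0.1, 4.53, 0, 0, 0, 0, 1],
  newtons=25,
)

```text
time_s: 3.58
tcp_pos: [695.2, 15.3, 28.3]
orientation: [-90.1, 0.0, 0.1]
contact_force: [0.5, 0.1, 1.1]
finger_gap: 0.92
```

Call:
drive_tool(
  targets=[0, 0, 0, 0, 0, 0, 1, 0, 0, 0, 0, 0, 0, 1, 0, 0, 0, 0, 0, 0, 1, 0, 0, 0, 0, 0, 0, 1],
)

```text
time_s: 3.92
tcp_pos: [696.3, 15.4, 30.6]
orientation: [-90.1, -0.1, 0.1]
contact_force: [-0.5, 1.2, 5.6]
finger_gap: 0.685
```

Call:
drive_tool(
  targets=[0, -1, 0, 0, 0, 0, 1, 0, -1.6, 0, 0, 0, 0, 1, 0, -1.6, 0, 0, 0, 0, 1],
)

```text
time_s: 4.17
tcp_pos: [700.0, 15.8, 101.5]
orientation: [-90.0, -0.8, 0.2]
contact_force: [0.7, 1.5, -0.7]
finger_gap: 0.685
```

Run:
```python
from h import *
from rig import bot
o=bot.get_obs();print(o['tcp_pos'],o['orientation'],o['contact_force'],o['finger_gap'],o['joint_pos']);print(go(484.3,154.2,90,0))
```

```text
[699.97945842  15.84096324 101.5111151 ] [-90.02282627  -0.83430401   0.21495521] [ 0.66038608  1.50672216 -0.71282917] 0.6850359859971862 [  14.59248192   34.16702775    2.61682774    0.27139952  -57.64758038
 -104.52132081]
[-5.38, 0.21, 3.48, 0.0, 0.04, 0.17]
```

Call:
drive_tool(
  targets=[-5.38, 0.2, 3.48, 0, 0, 0.17, 1, -5.38, 0.2, 3.48, 0, 0, 0.17, 1, -5.38, 0.2, 3.48, 0, 0, 0.17, 1, -5.38, 0.2, 3.48, 0, 0, 0.17, 1, -5.38, 0.2, 3.48, 0, 0, 0.17, 1, -5.38, 0.2, 3.48, 0, 0, 0.17, 1, -5.38, 0.2, 3.48, 0, 0, 0.17, 1, -5.38, 0.2, 3.48, 0, 0, 0.17, 1],
)

```text
time_s: 4.83
tcp_pos: [482.1, 155.1, 90.3]
orientation: [-90.0, 0.1, 0.4]
contact_force: [1.0, -0.5, -2.1]
finger_gap: 0.684
```

Run:
```python
from h import *
from rig import bot
s=snap('wrist','w3');o=bot.get_obs();print(o['tcp_pos'],o['orientation'],o['contact_force'],o['finger_gap']);im=s['pixels']
print(proj(s,[484.3,154.2,20]),proj(s,o['tcp_pos']))
cv2.imwrite("pics/c3.png",cv2.resize(im[60:320,190:450,::-1],None,fx=2.3,fy=2.3))
```

```text
[483.83393581 154.87558307  90.51241929] [-9.00059466e+01 -5.87118605e-03  3.41224974e-01] [ 0.26176218  0.50086478 -1.81811302] 0.6842568586381941
[[316.51711042 216.36954023]] [[317.24498467 249.71058674]]
```

View pics/c3.png

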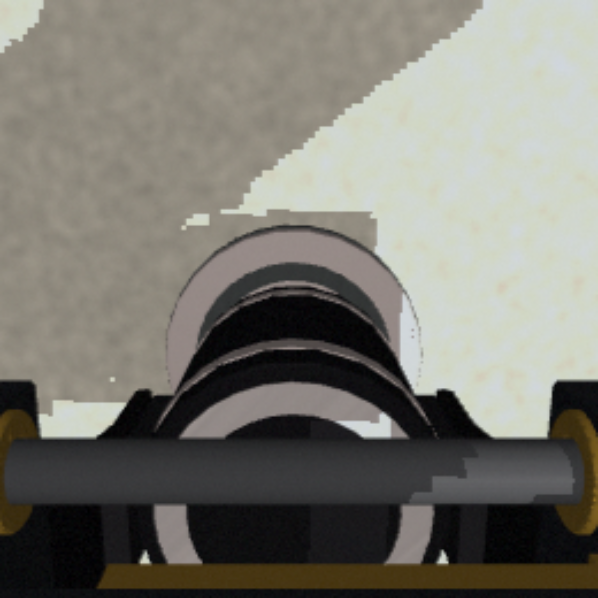

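Run:
```python
from h import *
s=dict(np.load("pics/w3.npz"))
f=lambda u,v,z:ray(s,[[190+u/2.3,60+v/2.3]],z)[0][:2].round(1)
print("stand front",f(294,228,20)+[45,0],"sides",f(167,345,20),f(421,348,20), "dark ring front outer",f(293,262,20)+[34,0])
for zt in(133,135): print("can top front",f(295,349,zt)+[30,0],"ring front outer?",f(293,382,zt),"ring sides",f(155,500,zt),f(434,500,zt))
```

```text
stand front [483.5 155. ] sides [479.3 111. ] [479.8 199.5] dark ring front outer [483.9 154.7]
can top front [479.4 155.1] ring front outer? [455.6 154.8] ring sides [479.4 128.7] [479.1 181.8]
can top front [478.8 155.1] ring front outer? [455.  154.8] ring sides [478.4 129.1] [478.  181.4]
```

Call:
drive_tool(
  targets=[0.05, 0, 0, 0, 0, 0, 1, 0.05, 0.4, 0, 0, 0, 0, 1, 0.05, 0.7, 0, 0, 0, 0, 1, 0.05, 0.85, 0, 0, 0, 0, 1, 0.05, 0.93, 0, 0, 0, 0, 1, 0.05, 0.96, 0, 0, 0, 0, 1],
)

```text
time_s: 5.38
tcp_pos: [486.4, 154.3, 51.5]
orientation: [-90.0, 0.0, 0.3]
contact_force: [-0.5, -0.3, -1.7]
finger_gap: 0.686
```

Call:
drive_tool(
  targets=[-0.02, 0.03, 0, 0, 0, 0, 1, -0.02, 0.05, 0, 0, 0, 0, 1, -0.02, 0.05, 0, 0, 0, 0, 1],
)

```text
time_s: 5.63
tcp_pos: [486.5, 154.3, 50.6]
orientation: [-90.0, -0.1, 0.3]
contact_force: [0.7, -1.7, 2.5]
finger_gap: 0.687
```

Run:
```python
from h import *
from rig import bot
s=snap('wrist','w4');o=bot.get_obs();print(o['tcp_pos'],o['orientation'],o['contact_force'],o['finger_gap']);im=s['pixels']
cv2.imwrite("pics/c4.png",cv2.resize(im[60:320,190:450,::-1],None,fx=2.3,fy=2.3))
```

```text
[486.42563882 154.30007694  50.53577679] [-9.00188396e+01 -6.92722377e-02  2.85147054e-01] [-0.63520317 -1.4704897   2.27276362] 0.6833917129668725
```

View pics/c4.png

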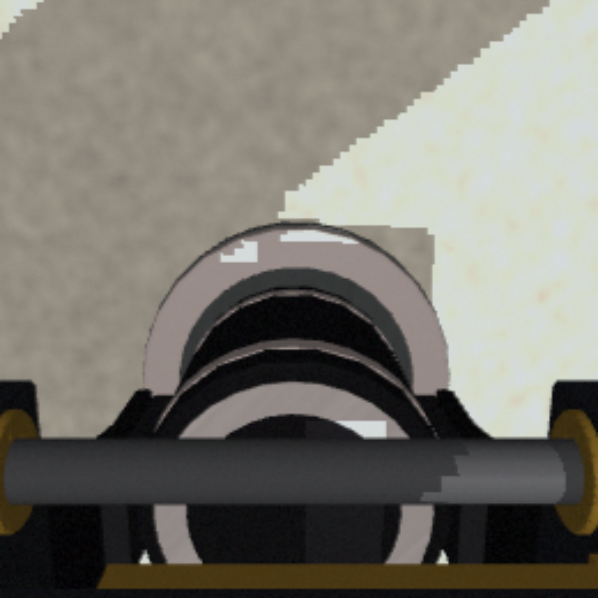

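Run:
```python
from h import *
s=dict(np.load("pics/w4.npz"))
f=lambda u,v,z:ray(s,[[190+u/2.3,60+v/2.3]],z)[0][:2].round(1)
print("stand front",f(295,225,20)+[45,0],"ring",f(295,267,20)+[34,0],"can foot",f(295,289,20)+[30,0],"can ring top",f(293,382,95)+[26.6,0],"top sides",f(153,500,95),f(437,500,95),f(144,370,20),f(448,370,20))
```

```text
stand front [483.3 154.5] ring [484.  154.5] can foot [486.3 154.5] can ring top [485.9 154. ] top sides [482.6 127.8] [482.4 181.2] [480.4 110.6] [480.1 199.3]
```

Call:
drive_tool(
  targets=[0, -0.06, 0, 0, 0, 0, 1, -0.06, -0.06, 0.01, 0, 0, 0, 1, -0.06, -0.06, 0.01, 0, 0, 0, 1, -0.06, 0, 0.01, 0, 0, 0, 1, -0.06, 0.02, 0.01, 0, 0, 0, 1, -0.06, 0.02, 0.01, 0, 0, 0, 1],
)

```text
time_s: 6.18
tcp_pos: [484.0, 155.0, 50.5]
orientation: [-90.0, -0.1, 0.3]
contact_force: [-3.7, 0.6, 6.2]
finger_gap: 0.687
```

Run:
```python
from h import *
from rig import bot
s=snap('wrist','w5');o=bot.get_obs();print(o['tcp_pos'],o['orientation'],o['contact_force'],o['finger_gap'])
a=dict(np.load("pics/w4.npz"))
def col(s): return s['pixels'][150:240,317].astype(int).sum(1)
for n,t in(("w4",a),("w5",s)):
    print(n,col(t)[:75].tolist())
```

```text
[484.05293544 154.93668567  50.56391118] [-9.00180998e+01 -8.41367946e-02  3.17476861e-01] [-3.39385755  0.42829458  6.10199016] 0.6853033681634982
w4 [619, 628, 636, 640, 641, 438, 350, 136, 202, 271, 578, 647, 651, 653, 648, 439, 428, 438, 437, 431, 436, 431, 432, 432, 428, 436, 300, 167, 170, 162, 160, 162, 165, 163, 124, 76, 235, 330, 225, 18, 23, 22, 30, 15, 22, 26, 20, 30, 20, 38, 23, 35, 15, 34, 32, 28, 30, 182, 234, 234, 282, 425, 35, 10, 24, 13, 29, 31, 61, 67, 46, 60, 45, 54, 52]
w5 [632, 626, 622, 621, 622, 633, 630, 637, 433, 438, 179, 142, 237, 276, 431, 431, 432, 435, 431, 432, 432, 435, 431, 432, 434, 434, 435, 429, 433, 429, 163, 163, 162, 161, 95, 128, 236, 331, 121, 29, 28, 16, 24, 14, 17, 14, 36, 18, 2, 32, 18, 34, 25, 34, 24, 25, 26, 181, 239, 235, 280, 426, 34, 23, 25, 21, 40, 39, 62, 50, 51, 56, 43, 44, 51]
```

Call:
drive_tool(
  targets=[0, 0, 0, 0, 0, 0, -1, 0, 0, 0, 0, 0, 0, -1, 0, 0, 0, 0, 0, 0, -1, 0, -0.7, 0, 0, 0, 0, -1, 0, -1.7, 0, 0, 0, 0, -1, 0, -2.7, 0, 0, 0, 0, -1, 0, -3.7, 0, 0, 0, 0, -1, 0, -3.7, 0, 0, 0, 0, -1],
)

```text
time_s: 6.9
tcp_pos: [488.5, 157.1, 207.1]
orientation: [-89.6, -1.0, 0.4]
contact_force: [1.4, 0.7, -0.2]
finger_gap: 0.997
```

Run:
```python
from h import *
from rig import bot
s=snap('wrist','w6');o=bot.get_obs();print(o['tcp_pos'],o['orientation'],o['contact_force'],o['finger_gap']);im=s['pixels']
cv2.imwrite("pics/c6.png",cv2.resize(im[100:240,220:420,::-1],None,fx=4,fy=4,interpolation=cv2.INTER_CUBIC))
print(go(586,-365,200,0))
```

```text
[486.40691188 156.4474263  203.21801016] [-89.70035865  -0.62577551   0.34799847] [-0.32573377 -0.21851688 -0.93871488] 0.9964610552755537
[2.41, 0.04, -13.05, -0.06, 0.07, 0.12]
```

View pics/c6.png

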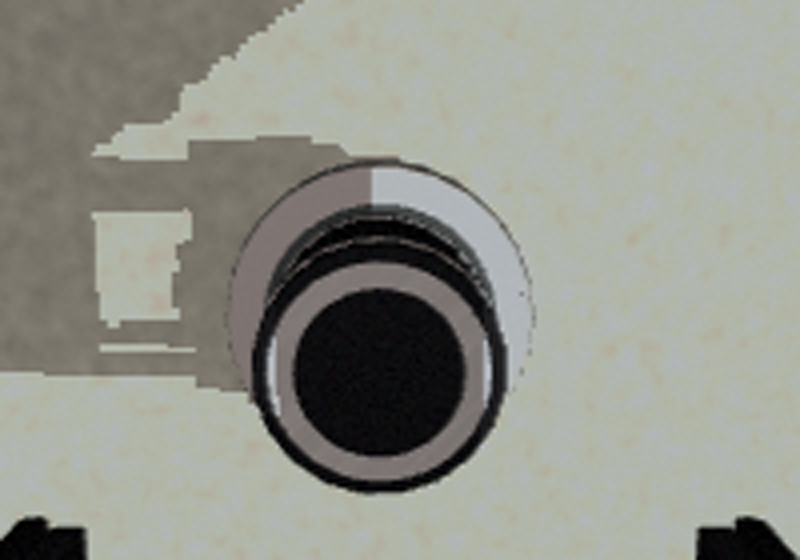

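Run:
```python
from h import *
s=dict(np.load("pics/w6.npz"))
f=lambda u,v,z:ray(s,[[220+u/4-.4,100+v/4-.4]],z)[0][:2].round(1)
print("can top",f(380,371,95),f(380,490,95)-[30,0],"stand",f(381,163,20)+[45,0],f(228,310,20),f(534,310,20))
```

```text
can top [481.6 155. ] [480.7 155.1] stand [483.3 154.9] [480.6 110.4] [480.1 199.8]
```

Call:
drive_tool(
  targets=[2.4, 0, -13.05, 0, 0, 0.1, -1, 2.4, 0, -13.05, 0, 0, 0.1, -1, 2.4, 0, -13.05, 0, 0, 0.1, -1, 2.4, 0, -13.05, 0, 0, 0.1, -1, 2.4, 0, -13.05, 0, 0, 0.1, -1, 2.4, 0, -13.05, 0, 0, 0.1, -1, 2.4, 0, -13.05, 0, 0, 0.1, -1, 2.4, 0, -13.05, 0, 0, 0.1, -1],
)

```text
time_s: 7.62
tcp_pos: [547.3, -174.1, 198.8]
orientation: [-89.7, 0.0, 0.3]
contact_force: [0.2, 1.0, 0.1]
finger_gap: 0.998
```

```bash
python3 -c "
from h import *
print(go(586,-365,200,0))"
```

```text
[0.94, -0.06, -4.78, -0.07, 0.07, -0.0]
```

Call:
drive_tool(
  targets=[0.94, 0, -4.78, 0, 0, 0, -1, 0.94, 0, -4.78, 0, 0, 0, -1, 0.94, 0, -4.78, 0, 0, 0, -1, 0.94, 0, -4.78, 0, 0, 0, -1, 0.94, 0, -4.78, 0, 0, 0, -1, 0.94, 0, -4.78, 0, 0, 0, -1, 0.94, 0, -4.78, 0, 0, 0, -1],
)

```text
time_s: 8.2
tcp_pos: [585.0, -366.3, 194.6]
orientation: [-89.6, 0.2, 0.2]
contact_force: [0.1, -0.2, -0.8]
finger_gap: 0.999
```

Run:
```python
from h import *
from rig import bot
s=snap('wrist','w7');o=bot.get_obs();print(o['tcp_pos'],o['orientation']);im=s['pixels'];H,S,V=cv2.split(cv2.cvtColor(im,cv2.COLOR_RGB2HSV))
c=blob(s,((H<8)|(H>172))&(S>120)&(V>50),(220,100,420,225));print(cv2.boundingRect(c))
cv2.imwrite("pics/c7.png",cv2.resize(im[100:240,220:420,::-1],None,fx=4,fy=4,interpolation=cv2.INTER_CUBIC))
p=ray(s,c,60)[:,:2].astype(np.float32);print(cv2.minEnclosingCircle(p),cv2.minAreaRect(p))
```

```text
[ 585.1629602  -365.06009583  195.38250859] [-89.56858064   0.18775068   0.26618576]
(303, 184, 25, 28)
((585.8291625976562, -367.9103698730469), 14.299352645874023) ((585.82568359375, -367.9220886230469), (27.9515438079834, 24.35478401184082), 0.010494053363800049)
```

View pics/c7.png

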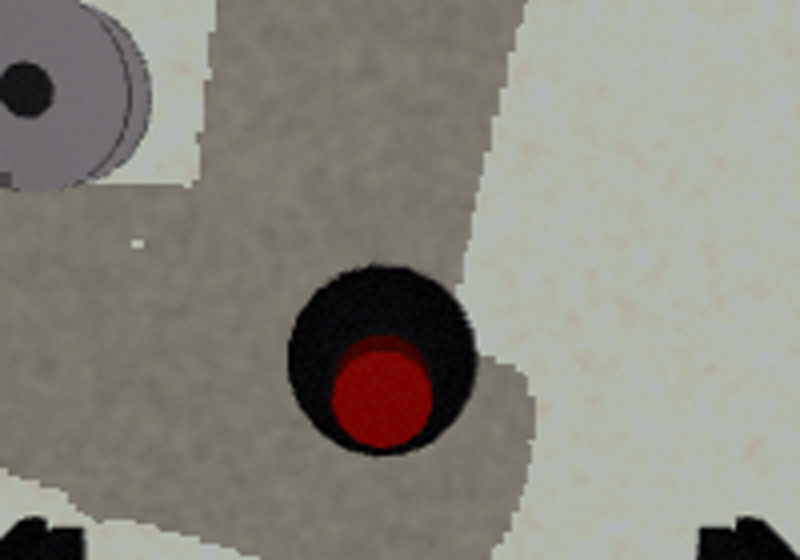

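Run:
```python
from h import *
s=dict(np.load("pics/w7.npz"));p=ray(s,[[315.2,199.3]],60)[0];print(p)
print(go(p[0],p[1],70,0),go(p[0],p[1],37,0))
```

```text
[ 587.53757036 -367.72606417   60.        ]
[0.07, 3.13, -0.09, -0.09, 0.05, -0.04] [0.07, 3.96, -0.1, -0.09, 0.05, -0.04]
```

Call:
drive_tool(
  targets=[0.05, 3, -0.08, -0.09, 0.05, -0.04, -1, 0.05, 3, -0.08, -0.09, 0.05, -0.04, -1, 0.05, 3, -0.08, -0.09, 0.05, -0.04, -1, 0.07, 3.5, -0.07, -0.09, 0.05, -0.04, -1, 0.06, 3.9, -0.07, -0.09, 0.05, -0.04, -1, 0.06, 3.96, -0.07, -0.09, 0.05, -0.04, -1, 0.06, 3.96, -0.07, -0.09, 0.05, -0.04, 1, 0.06, 3.96, -0.07, -0.09, 0.05, -0.04, 1],
  newtons=15,
)

```text
time_s: 8.92
tcp_pos: [588.0, -366.1, 38.4]
orientation: [-90.1, -0.1, 0.1]
contact_force: [-0.2, -0.8, 0.3]
finger_gap: 0.917
```

Call:
drive_tool(
  targets=[0, 0, 0, 0, 0, 0, 1, 0, 0, 0, 0, 0, 0, 1, 0, 0, 0, 0, 0, 0, 1, 0, 0, 0, 0, 0, 0, 1, 0, 0, 0, 0, 0, 0, 1, 0, 0, 0, 0, 0, 0, 1, 0, 0, 0, 0, 0, 0, 1, 0, 0, 0, 0, 0, 0, 1],
)

```text
time_s: 9.58
tcp_pos: [587.9, -366.1, 38.3]
orientation: [-90.1, -0.1, 0.1]
contact_force: [0.3, -1.5, 1.5]
finger_gap: 0.324
```

Run:
```python
from h import *
from rig import bot
o=bot.get_obs();print(o['tcp_pos'],o['orientation'],o['contact_force'],o['finger_gap']*87)
print(go(484,155,190,0))
```

```text
[ 587.93990475 -366.12136515   38.32711823] [-90.07513433  -0.10030473   0.10595836] [ 0.27678825 -1.48070874  1.4759482 ] 28.177601900124888
[-2.57, -3.81, 13.03, 0.02, 0.02, 0.02]
```

Call:
drive_tool(
  targets=[0, 0, 0, 0, 0, 0, 1, 0, 0, 0, 0, 0, 0, 1, 0, -0.4, 0, 0, 0, 0, 1, 0, -1.2, 0, 0, 0, 0, 1, 0, -2.2, 0, 0, 0, 0, 1, 0, -3.2, 0, 0, 0, 0, 1, 0, -3.8, 0, 0, 0, 0, 1, 0, -3.8, 0, 0, 0, 0, 1],
)

```text
time_s: 10.25
tcp_pos: [590.6, -367.7, 198.3]
orientation: [-90.4, -0.8, 0.2]
contact_force: [0.9, -0.5, 0.6]
finger_gap: 0.29
```

Run:
```python
from h import *
from rig import bot
o=bot.get_obs();print(o['tcp_pos'],o['orientation'],o['contact_force'],o['finger_gap']*87)
print(go(484,155,190,0))
```

```text
[ 590.58770431 -367.67743996  198.32280381] [-90.44960448  -0.78230487   0.15943471] [ 0.89882825 -0.54281071  0.55965847] 25.226741222002648
[-2.63, 0.07, 13.08, 0.09, 0.03, 0.16]
```

Call:
drive_tool(
  targets=[-2.6, 0.1, 13.08, 0.09, 0, 0.16, 1, -2.6, 0.1, 13.08, 0.09, 0, 0.16, 1, -2.6, 0.1, 13.08, 0.09, 0, 0.16, 1, -2.6, 0.1, 13.08, 0.09, 0, 0.16, 1, -2.6, 0.1, 13.08, 0.09, 0, 0.16, 1, -2.6, 0.1, 13.08, 0.09, 0, 0.16, 1, -2.6, 0.1, 13.08, 0.09, 0, 0.16, 1, -2.6, 0.1, 13.08, 0.09, 0, 0.16, 1],
)

```text
time_s: 10.92
tcp_pos: [522.1, -37.1, 188.7]
orientation: [-90.0, 0.1, 0.1]
contact_force: [0.9, 0.6, -0.4]
finger_gap: 0.29
```

```bash
python3 -c "
from h import *
print(go(484,155,185,0))"
```

```text
[-0.94, 0.09, 4.8, -0.0, 0.03, -0.02]
```

Call:
drive_tool(
  targets=[-0.94, 0.1, 4.8, 0, 0, 0, 1, -0.94, 0.1, 4.8, 0, 0, 0, 1, -0.94, 0.1, 4.8, 0, 0, 0, 1, -0.94, 0.1, 4.8, 0, 0, 0, 1, -0.94, 0.1, 4.8, 0, 0, 0, 1, -0.94, 0.1, 4.8, 0, 0, 0, 1, -0.94, 0.1, 4.8, 0, 0, 0, 1, -0.94, 0.1, 4.8, 0, 0, 0, 1],
)

```text
time_s: 11.58
tcp_pos: [483.5, 154.5, 184.2]
orientation: [-90.0, 0.2, 0.1]
contact_force: [-0.1, -0.2, -0.8]
finger_gap: 0.293
```

Run:
```python
from h import *
from rig import bot
s=snap('wrist','w8');o=bot.get_obs();print(o['tcp_pos'],o['orientation'],o['contact_force'],o['finger_gap']*87);im=s['pixels']
cv2.imwrite("pics/c8.png",cv2.resize(im[100:300,220:420,::-1],None,fx=3,fy=3,interpolation=cv2.INTER_CUBIC))
```

```text
[483.71365808 153.96552238 184.29709463] [-9.00267653e+01  1.46203116e-01  7.82117080e-02] [ 0.55348384 -0.76267662 -1.40790119] 25.49242875562857
```

View pics/c8.png

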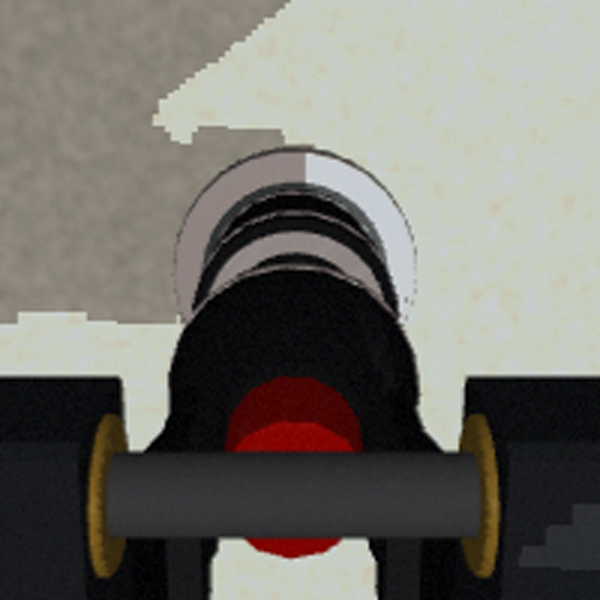

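Run:
```python
from h import *
s=dict(np.load("pics/w8.npz"))
f=lambda u,v,z:ray(s,[[220+u/3-.3,100+v/3-.3]],z)[0][:2].round(1)
print("stand",f(295,148,20)+[45,0],"sides",f(175,260,20),f(416,260,20))
print("can top edge",f(296,213,95)+[30,0],"ring",f(296,231,95)+[26.6,0],"can sides",f(195,300,95),f(400,300,95))
print("nose foot",f(293,265,146)+[28,0],"sides",f(168,375,146),f(418,375,146), "cap sides z182",f(226,440,206),f(361,440,206))
g=s['pixels'].astype(int).sum(2);print(g[145:200,318].tolist());print("row200",g[200,270:370].tolist())
```

```text
stand [482.8 154.8] sides [478.4 110.8] [478.3 199.3]
can top edge [481.2 155. ] ring [482.8 155. ] can sides [476.2 126.2] [476.1 184.8]
nose foot [484.2 154.2] sides [482.3 125.1] [482.2 183.4] cap sides z182 [474.5 143.1] [474.5 165.7]
[584, 592, 591, 403, 199, 228, 401, 408, 408, 408, 411, 406, 412, 413, 409, 347, 155, 149, 172, 263, 37, 25, 18, 21, 13, 215, 209, 24, 54, 56, 68, 43, 321, 407, 407, 409, 413, 411, 407, 146, 54, 54, 87, 217, 220, 37, 20, 25, 31, 26, 22, 25, 10, 21, 24]
row200 [394, 398, 402, 405, 398, 397, 396, 410, 395, 358, 396, 401, 400, 386, 283, 31, 51, 138, 284, 26, 15, 20, 22, 28, 24, 17, 27, 33, 23, 26, 32, 27, 27, 41, 12, 32, 17, 33, 32, 50, 24, 41, 28, 30, 17, 32, 9, 17, 45, 36, 29, 43, 33, 35, 25, 31, 39, 36, 41, 11, 35, 27, 36, 38, 13, 32, 32, 36, 37, 40, 31, 33, 28, 45, 6, 71, 218, 282, 113, 52, 52, 40, 239, 609, 591, 434, 597, 501, 594, 593, 592, 595, 597, 601, 603, 607, 607, 599, 603, 601]
```

Call:
drive_tool(
  targets=[-0.04, 0.4, 0.02, 0, 0, 0, 1, -0.04, 0.8, 0.02, 0, 0, 0, 1, -0.04, 1.0, 0.02, 0, 0, 0, 1, -0.04, 1.15, 0.02, 0, 0, 0, 1, -0.04, 1.22, 0.02, 0, 0, 0, 1, -0.04, 1.24, 0.02, 0, 0, 0, 1, -0.04, 1.24, 0.02, 0, 0, 0, 1],
)

```text
time_s: 12.22
tcp_pos: [482.4, 154.7, 135.0]
orientation: [-90.0, 0.1, 0.1]
contact_force: [1.4, 0.8, -1.4]
finger_gap: 0.296
```

```bash
cat > n.py <<'E'
from h import *
from rig import bot
import sys
s=snap('wrist',sys.argv[1]);o=bot.get_obs();print(o['tcp_pos'],o['orientation'],o['contact_force'],o['finger_gap']*87)
g=s['pixels'].astype(int).sum(2);print(g[130:215,318].tolist())
E
python3 n.py w9
```

```text
[482.50609468 154.84882521 135.27785543] [-8.99962875e+01  8.11241750e-02  7.73422676e-02] [-0.25791472  0.24668107 -1.5260888 ] 25.657763177086824
[598, 601, 600, 603, 603, 599, 599, 597, 599, 595, 600, 600, 609, 611, 605, 606, 398, 395, 391, 388, 393, 400, 410, 243, 189, 310, 413, 411, 415, 410, 411, 408, 409, 408, 409, 411, 410, 225, 155, 158, 146, 313, 27, 21, 23, 9, 14, 13, 32, 27, 167, 315, 118, 25, 26, 56, 54, 87, 219, 229, 5, 24, 19, 23, 12, 34, 33, 36, 35, 36, 11, 37, 16, 34, 27, 42, 39, 30, 34, 41, 39, 42, 44, 38, 33]
```

Run:
```python
from h import *
s=dict(np.load("pics/w9.npz"))
f=lambda r,z:ray(s,[[318,r]],z)[0][:2].round(1)
print("stand",f(153,20)+[45,0],f(167,20)+[34,0],"can band182",f(182.5,95),"ring185-187",f(185.,95),"nose",f(188,97)+[28,0],f(190,97)+[28,0])
import cv2
im=s['pixels'];cv2.imwrite("pics/c9.png",cv2.resize(im[120:320,220:420,::-1],None,fx=3,fy=3,interpolation=cv2.INTER_CUBIC))
```

```text
stand [482.4 154.9] [484.2 154.9] can band182 [451.7 154.8] ring185-187 [453.4 154.8] nose [483.1 154.8] [484.5 154.8]
```

View pics/c9.png

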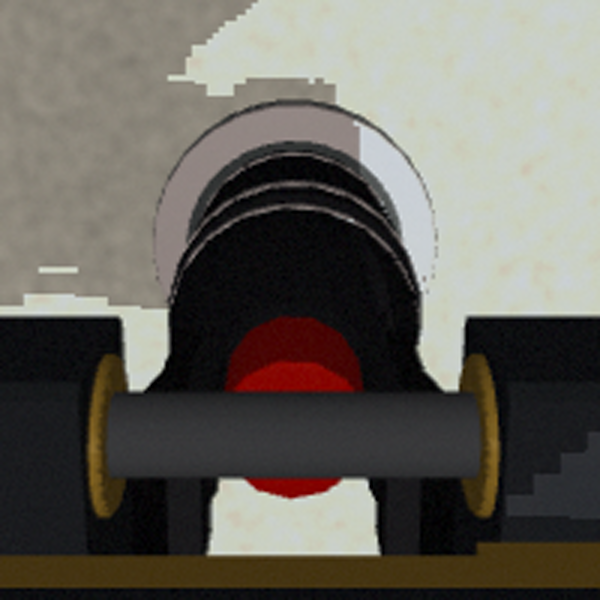

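Call:
drive_tool(
  targets=[0, 0.02, 0, 0, 0, 0, 1, 0, 0.04, 0, 0, 0, 0, 1, 0, 0.05, 0, 0, 0, 0, 1],
)

```text
time_s: 12.52
tcp_pos: [482.6, 155.0, 133.6]
orientation: [-90.0, 0.0, 0.1]
contact_force: [-0.7, 0.4, -1.5]
finger_gap: 0.292
```

Call:
drive_tool(
  targets=[0, 0.03, 0, 0, 0, 0, 1, 0, 0.03, 0, 0, 0, 0, 1],
)

```text
time_s: 12.68
tcp_pos: [483.0, 155.1, 133.3]
orientation: [-90.0, -0.0, 0.1]
contact_force: [-1.3, -0.8, 5.5]
finger_gap: 0.295
```

Call:
drive_tool(
  targets=[0, 0.02, 0, 0, 0, 0, 1, 0, 0.02, 0, 0, 0, 0, 1],
)

```text
time_s: 12.85
tcp_pos: [483.2, 155.1, 133.3]
orientation: [-90.0, -0.1, 0.1]
contact_force: [-2.3, -0.5, 5.5]
finger_gap: 0.291
```

Call:
drive_tool(
  targets=[0, 0, 0, 0, 0, 0, -1, 0, 0, 0, 0, 0, 0, -1, 0, 0, 0, 0, 0, 0, -1, 0, 0, 0, 0, 0, 0, -1, 0, 0, 0, 0, 0, 0, -1, 0, -0.4, 0, 0, 0, 0, -1, 0, -1, 0, 0, 0, 0, -1, 0, -1.9, 0, 0, 0, 0, -1],
)

```text
time_s: 13.52
tcp_pos: [481.3, 154.1, 207.2]
orientation: [-90.2, 0.3, 0.1]
contact_force: [1.2, 0.3, 0.2]
finger_gap: 0.813
```

Run:
```python
from h import *
from rig import bot
s=snap('wrist','w10');o=bot.get_obs();print(o['tcp_pos'],o['orientation'],o['finger_gap']*87);im=s['pixels']
H,S,V=cv2.split(cv2.cvtColor(im,cv2.COLOR_RGB2HSV));c=blob(s,((H<8)|(H>172))&(S>120)&(V>50),(220,100,420,225));print(cv2.boundingRect(c))
x=ray(s,c,155)[:,:2];print(x.min(0),x.max(0))
g=im.astype(int).sum(2);print(g[100:215,318].tolist())
print(go(520,330,230,90))
```

```text
[486.43432889 156.14414715 216.98762851] [-89.79415453  -0.6499925    0.24377692] 74.91066734521826
(302, 200, 34, 25)
[465.47428258 142.26702236] [483.9077783  166.94109745]
[558, 556, 558, 558, 557, 558, 563, 563, 564, 560, 562, 555, 553, 558, 556, 557, 557, 558, 555, 557, 554, 551, 554, 547, 559, 559, 559, 553, 551, 548, 549, 550, 556, 560, 560, 562, 561, 556, 553, 554, 558, 562, 564, 564, 558, 553, 550, 551, 557, 384, 197, 189, 566, 578, 574, 579, 579, 579, 577, 576, 575, 320, 232, 130, 256, 20, 15, 13, 14, 113, 329, 21, 27, 59, 84, 213, 21, 44, 25, 29, 26, 37, 22, 24, 26, 43, 31, 19, 31, 36, 33, 24, 37, 22, 19, 33, 33, 35, 42, 51, 71, 72, 69, 74, 79, 70, 74, 136, 134, 133, 133, 144, 129, 134, 131]
[0.86, -0.3, 4.34, 0.07, -17.95, 0.13]
```

```bash
python3 -c "
from h import *
print(go(591,370,200,79))"
```

```text
[2.63, 0.47, 5.33, 0.05, -15.75, 0.14]
```

Call:
drive_tool(
  targets=[2.63, 0, 5.33, 0, -15.75, 0, -1, 2.63, 0, 5.33, 0, -15.75, 0, -1, 2.63, 0, 5.33, 0, -15.75, 0, -1, 2.63, 0.3, 5.33, 0, -15.75, 0, -1, 2.63, 0.4, 5.33, 0, -15.75, 0, -1, 2.63, 0.4, 5.33, 0, -15.75, 0, -1, 2.63, 0.4, 5.33, 0, -15.75, 0, -1, 2.63, 0.4, 5.33, 0, -15.75, 0, -1],
)

```text
time_s: 14.23
tcp_pos: [591.0, 371.7, 200.1]
orientation: [-90.3, -0.2, 57.9]
contact_force: [-0.2, -0.5, -0.8]
finger_gap: 0.996
```

```bash
python3 -c "
from h import *
print(go(591,370,200,79))"
```

```text
[-0.04, 0.0, -0.02, 0.08, -4.23, 0.02]
```

Call:
drive_tool(
  targets=[0, 0, 0, 0.08, -4.2, 0, -1, 0, 0, 0, 0.08, -4.2, 0, -1, 0, 0, 0, 0.08, -4.2, 0, -1, 0, 0, 0, 0.08, -4.2, 0, -1, 0, 0, 0, 0.08, -4.2, 0, -1],
)

```text
time_s: 14.65
tcp_pos: [591.0, 371.7, 199.6]
orientation: [-90.0, -0.1, 78.7]
contact_force: [0.1, -0.2, 0.7]
finger_gap: 1.001
```

Run:
```python
from h import *
from rig import bot
s=snap('wrist','w11');o=bot.get_obs();print(o['tcp_pos'],o['orientation']);im=s['pixels'];H,S,V=cv2.split(cv2.cvtColor(im,cv2.COLOR_RGB2HSV))
m=((H>35)&(H<95)&(S>70)).astype(np.uint8)
m=cv2.morphologyEx(m,cv2.MORPH_CLOSE,np.ones((9,9),np.uint8))
c=blob(s,m,(230,90,410,225));print(cv2.boundingRect(c));p=ray(s,c,36)[:,:2].astype(np.float32);print("green",cv2.minAreaRect(p))
cv2.imwrite("pics/c11.png",cv2.resize(im[100:240,220:420,::-1],None,fx=4,fy=4,interpolation=cv2.INTER_CUBIC))
```

```text
[591.02133566 371.67358968 199.74313897] [-89.99060638  -0.11166746  78.69814309]
(296, 172, 44, 32)
green ((590.0126953125, 368.823486328125), (34.684757232666016, 47.44833755493164), 78.60910034179688)
```

View pics/c11.png

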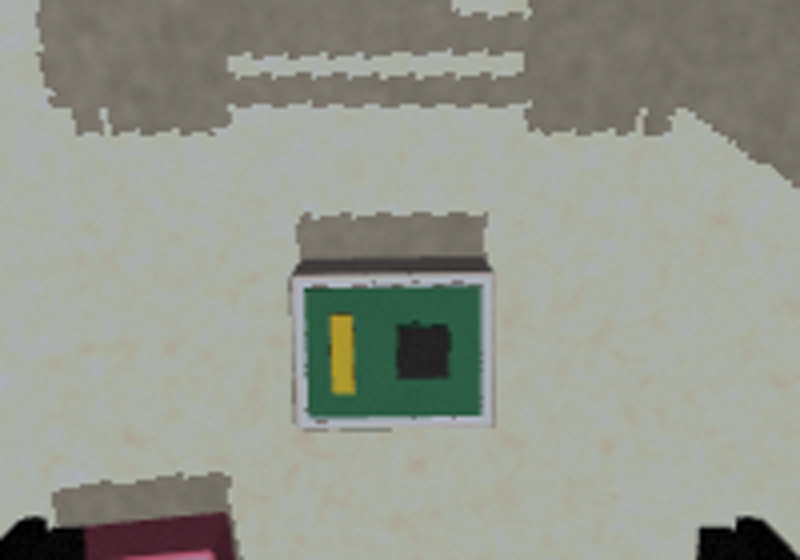

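```bash
python3 -c "
from h import *
print(go(590,368.8,10,78.8))"
```

```text
[-0.08, 4.74, 0.01, -0.0, -0.02, 0.02]
```

Call:
drive_tool(
  targets=[-0.08, 3, 0, 0, 0, 0, -1, -0.08, 3, 0, 0, 0, 0, -1, -0.08, 3.4, 0, 0, 0, 0, -1, -0.08, 3.9, 0, 0, 0, 0, -1, -0.08, 4.4, 0, 0, 0, 0, -1, -0.08, 4.7, 0, 0, 0, 0, -1, -0.08, 4.74, 0, 0, 0, 0, 1, -0.08, 4.74, 0, 0, 0, 0, 1],
  newtons=20,
)

```text
time_s: 15.37
tcp_pos: [590.8, 369.1, 10.2]
orientation: [-90.0, -0.1, 78.7]
contact_force: [-0.5, 0.5, 0.6]
finger_gap: 0.919
```

Call:
drive_tool(
  targets=[0, 0, 0, 0, 0, 0, 1, 0, 0, 0, 0, 0, 0, 1, 0, 0, 0, 0, 0, 0, 1, 0, 0, 0, 0, 0, 0, 1, 0, 0, 0, 0, 0, 0, 1, 0, 0, 0, 0, 0, 0, 1],
)

```text
time_s: 15.87
tcp_pos: [591.3, 369.7, 11.9]
orientation: [-90.1, -0.2, 78.7]
contact_force: [-1.5, -0.1, 6.1]
finger_gap: 0.639
```

Run:
```python
from h import *
from rig import bot
o=bot.get_obs();print(o['tcp_pos'],o['orientation'],o['contact_force'],o['finger_gap']*87)
```

```text
[591.25315381 369.67804559  11.85484289] [-90.08977752  -0.199053    78.67552085] [-1.45197412 -0.14249892  6.061672  ] 55.62060981613646
```

Call:
drive_tool(
  targets=[0, -0.5, 0, 0, 0, 0, 1, 0, -1.5, 0, 0, 0, 0, 1, 0, -2.5, 0, 0, 0, 0, 1, 0, -3.5, 0, 0, 0, 0, 1, 0, -4.4, 0, 0, 0, 0, 1, 0, -4.8, 0, 0, 0, 0, 1],
)

```text
time_s: 16.37
tcp_pos: [592.6, 370.0, 210.1]
orientation: [-90.4, -0.6, 78.7]
contact_force: [0.8, -0.7, -0.7]
finger_gap: 0.645
```

Run:
```python
from h import *
from rig import bot
o=bot.get_obs();print(o['tcp_pos'],o['orientation'],o['contact_force'],o['finger_gap']*87)
print(go(600,60,200,84))
```

```text
[592.5743845  369.97780572 210.05988918] [-90.44628681  -0.56344812  78.70175342] [ 0.80497952 -0.6604221  -0.71238075] 56.09917763445251
[-7.57, 0.19, -1.7, 0.09, -1.06, 0.11]
```

Call:
drive_tool(
  targets=[-7.57, 0.1, -1.7, 0.09, -1.06, 0.11, 1, -7.57, 0.1, -1.7, 0.09, -1.06, 0.11, 1, -7.57, 0.1, -1.7, 0.09, -1.06, 0.11, 1, -7.57, 0.1, -1.7, 0.09, -1.06, 0.11, 1, -7.57, 0.1, -1.7, 0.09, -1.06, 0.11, 1, -7.57, 0.1, -1.7, 0.09, -1.06, 0.11, 1, -7.57, 0.1, -1.7, 0.09, -1.06, 0.11, 1, -7.57, 0.1, -1.7, 0.09, -1.06, 0.11, 1],
)

```text
time_s: 17.03
tcp_pos: [598.7, 55.3, 203.1]
orientation: [-89.9, 0.1, 83.8]
contact_force: [0.3, 0.8, -1.8]
finger_gap: 0.642
```

Run:
```python
from h import *
from rig import bot
o=bot.get_obs();print(o['tcp_pos'],o['orientation'],o['contact_force'],o['finger_gap']*87)
print(go(470,21,120,84))
```

```text
[598.70858911  55.26939681 203.06130056] [-8.99010509e+01  7.43991364e-02  8.37827713e+01] [ 0.31517156  0.81186407 -1.75900043] 55.815614365648024
[-1.2, 2.08, 3.1, -0.02, -0.04, -0.01]
```

Call:
drive_tool(
  targets=[-1.2, 1, 3.1, 0, 0, 0, 1, -1.2, 1, 3.1, 0, 0, 0, 1, -1.2, 2.08, 3.1, 0, 0, 0, 1, -1.2, 2.08, 3.1, 0, 0, 0, 1, -1.2, 2.08, 3.1, 0, 0, 0, 1, -1.2, 2.08, 3.1, 0, 0, 0, 1, -1.2, 2.08, 3.1, 0, 0, 0, 1, -1.2, 2.08, 3.1, 0, 0, 0, 1],
)

```text
time_s: 17.7
tcp_pos: [472.0, 21.6, 121.2]
orientation: [-90.1, 0.0, 83.8]
contact_force: [0.7, 0.9, -1.1]
finger_gap: 0.642
```

Run:
```python
from h import *
from rig import bot
s=snap('wrist','w12');o=bot.get_obs();print(o['tcp_pos'],o['orientation'],o['contact_force'],o['finger_gap']*87);im=s['pixels'];H,S,V=cv2.split(cv2.cvtColor(im,cv2.COLOR_RGB2HSV))
print(proj(s,[[457,-114,50],[470,20,0]]))
try:
    c=blob(s,(H>3)&(H<20)&(S>130)&(V>60),(150,0,500,230));print(cv2.boundingRect(c));p=ray(s,c,50)[:,:2].astype(np.float32);print("stripe",cv2.minAreaRect(p))
except Exception as e: print(e)
cv2.imwrite("pics/c12.png",im[:,:,::-1])
```

```text
[472.00883032  21.63572259 121.14023698] [-9.00584164e+01 -2.71137316e-03  8.37918987e+01] [ 0.65072196  0.07116456 -1.55109896] 55.9233146449076
[[317.5898748   24.8532321 ]
 [319.36183019 197.56980306]]
(363, 0, 21, 80)
stripe ((419.27911376953125, -100.29307556152344), (6.465516567230225, 51.72158432006836), 5.713741779327393)
```

View pics/c12.png

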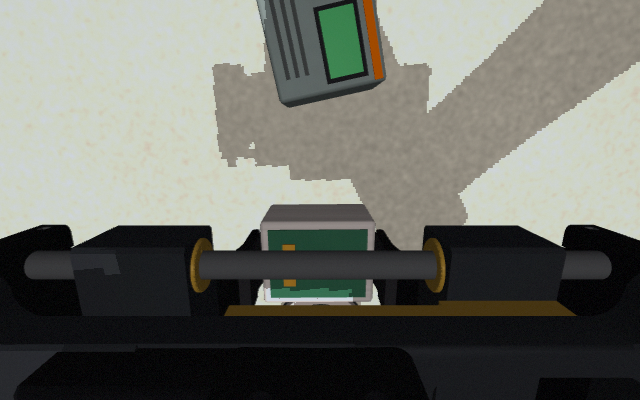

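Run:
```python
from h import *
s=dict(np.load("pics/w12.npz"))
p=ray(s,[[385,79],[280,102]],50);print(p)
d=p[1]-p[0];d/=np.linalg.norm(d);n=np.array([-d[1],d[0],0]);print(np.degrees(np.arctan2(d[1],d[0])),"centre from RF",p[0]+d*40-n*45,"from RB",p[1]-d*40-n*45)
g=s['pixels'].astype(int).sum(2)
print(g[215,255:285].tolist(),g[215,355:380].tolist());print(g[195:235,318].tolist())
# radio top edges (z=36+offset): lifted by tcp 121.1-11.9
for r in (222,228): print(r,ray(s,[[318,r]],36+109))
print(g[60:110,330].tolist())
```

```text
[[412.27873885 -73.64143976  50.        ]
 [490.13539984 -66.2705349   50.        ]]
5.408230069793443 centre from RF [ 456.34198556 -114.67106674   50.        ] from RB [ 454.55477163 -114.84026721   50.        ]
[623, 626, 628, 629, 627, 626, 620, 618, 617, 589, 310, 232, 236, 239, 239, 235, 241, 237, 242, 240, 243, 237, 237, 241, 238, 240, 238, 241, 239, 237] [241, 237, 240, 237, 243, 243, 241, 240, 241, 234, 240, 237, 240, 239, 239, 266, 404, 402, 408, 408, 410, 415, 411, 412, 413]
[595, 599, 609, 618, 615, 622, 618, 619, 619, 326, 227, 226, 235, 235, 227, 229, 231, 233, 235, 236, 243, 240, 235, 228, 228, 230, 301, 378, 402, 411, 422, 421, 420, 408, 319, 133, 149, 156, 151, 157]
222 [[469.20268006  -0.69991324 145.        ]]
228 [[469.53414397   2.32989632 145.        ]]
[276, 277, 279, 275, 277, 276, 280, 278, 275, 279, 279, 278, 281, 278, 235, 192, 190, 156, 119, 72, 70, 70, 73, 86, 297, 293, 294, 296, 295, 267, 245, 227, 169, 122, 125, 129, 126, 128, 267, 402, 403, 404, 404, 397, 399, 394, 393, 397, 403, 405]
```

Call:
drive_tool(
  targets=[-0.03, 1, 0.04, 0, 0, 0, 1, -0.03, 1.8, 0.04, 0, 0, 0, 1, -0.03, 2.3, 0.04, 0, 0, 0, 1, -0.03, 2.55, 0.04, 0, 0, 0, 1, -0.03, 2.66, 0.04, 0, 0, 0, 1, -0.03, 2.7, 0.04, 0, 0, 0, 1, -0.03, 2.7, 0.04, 0, 0, 0, 1],
)

```text
time_s: 18.33
tcp_pos: [471.6, 21.1, 13.6]
orientation: [-90.1, -0.0, 83.8]
contact_force: [0.2, 0.2, -1.9]
finger_gap: 0.644
```

Run:
```python
from h import *
from rig import bot
s=snap('wrist','w13');o=bot.get_obs();print(o['tcp_pos'],o['orientation'],o['contact_force'],o['finger_gap']*87)
g=s['pixels'].astype(int).sum(2)
print(g[190:235,318].tolist())
```

```text
[471.65146374  21.09416758  13.93696133] [-9.01746392e+01 -5.49313240e-02  8.38125877e+01] [ 0.25263119  0.55939858 -1.82291027] 56.036388258887584
[450, 451, 456, 453, 449, 444, 437, 429, 417, 421, 424, 429, 431, 427, 288, 241, 241, 243, 251, 243, 248, 240, 248, 251, 255, 257, 253, 253, 243, 242, 250, 322, 411, 426, 437, 448, 447, 445, 438, 350, 146, 167, 161, 162, 168]
```

Call:
drive_tool(
  targets=[-0.02, 0, 0.04, 0, 0, 0, 1, -0.02, 0.02, 0.04, 0, 0, 0, 1, -0.02, 0.04, 0.04, 0, 0, 0, 1, -0.02, 0.05, 0.04, 0, 0, 0, 1],
)

```text
time_s: 18.72
tcp_pos: [470.2, 20.6, 12.4]
orientation: [-90.2, -0.1, 83.8]
contact_force: [0.7, -0.2, -1.4]
finger_gap: 0.644
```

Call:
drive_tool(
  targets=[0, 0.02, 0, 0, 0, 0, 1, 0, 0.02, 0, 0, 0, 0, 1],
)

```text
time_s: 18.88
tcp_pos: [470.3, 20.6, 11.8]
orientation: [-90.2, -0.1, 83.8]
contact_force: [-0.4, 0.2, 1.4]
finger_gap: 0.641
```

Contact is beginning, so I release, lift and look back.

Call:
drive_tool(
  targets=[0, 0.01, 0, 0, 0, 0, 1, 0, 0.01, 0, 0, 0, 0, -1, 0, 0.01, 0, 0, 0, 0, -1, 0, 0, 0, 0, 0, 0, -1, 0, 0, 0, 0, 0, 0, -1, 0, -0.5, 0, 0, 0, 0, -1, 0, -1.3, 0, 0, 0, 0, -1, 0, -2.2, 0, 0, 0, 0, -1],
)

```text
time_s: 19.55
tcp_pos: [468.5, 20.0, 99.4]
orientation: [-90.0, 0.0, 83.8]
contact_force: [1.0, 1.0, 0.1]
finger_gap: 0.99
```

Call:
drive_tool(
  targets=[0, -2.4, 0, 0, 0, 0, -1, 0, -2.4, 0, 0, 0, 0, -1, 0, -2.4, 0, 0, 0, 0, -1, 0, -2.4, 0, 0, 0, 0, -1],
)

```text
time_s: 19.88
tcp_pos: [471.0, 20.7, 200.0]
orientation: [-90.5, -0.2, 83.8]
contact_force: [0.5, 0.0, -1.0]
finger_gap: 1.001
```

Run:
```python
from h import *
from rig import bot
s=snap('wrist','w14');o=bot.get_obs();print(o['tcp_pos'],o['orientation'],o['finger_gap']*87);im=s['pixels'];H,S,V=cv2.split(cv2.cvtColor(im,cv2.COLOR_RGB2HSV))
m=((H>35)&(H<95)&(S>70)).astype(np.uint8);m=cv2.morphologyEx(m,cv2.MORPH_CLOSE,np.ones((9,9),np.uint8))
c=blob(s,m,(230,130,410,225));print(cv2.boundingRect(c));print("radio",cv2.minAreaRect(ray(s,c,36)[:,:2].astype(np.float32)))
c=blob(s,(H>3)&(H<20)&(S>130)&(V>60),(150,0,500,230));print(cv2.boundingRect(c));print("stripe",cv2.minAreaRect(ray(s,c,50)[:,:2].astype(np.float32)))
t=snap("top","t14")
m=((cv2.cvtColor(t["pixels"],cv2.COLOR_RGB2HSV)));print(go(424,360,200,0))
```

```text
[469.25810994  20.4163723  197.17334277] [-90.22629219  -0.10655307  83.79700573] 86.80679686033882
(298, 173, 44, 32)
radio ((469.9801025390625, 19.287002563476562), (34.811641693115234, 47.72809982299805), 83.84064483642578)
(345, 0, 22, 93)
stripe ((420.8175354003906, -114.99395751953125), (6.499048233032227, 81.37776947021484), 5.691258907318115)
[8.33, -0.12, 2.02, -0.0, 16.76, 0.0]
```

Call:
drive_tool(
  targets=[8.33, -0.6, 2.02, 0, 16.1, 0, -1, 8.33, -0.6, 2.02, 0, 16.1, 0, -1, 8.33, -0.6, 2.02, 0, 16.1, 0, -1, 8.33, -0.6, 2.02, 0, 16.1, 0, -1, 8.33, -0.6, 2.02, 0, 16.1, 0, -1, 8.33, -0.6, 2.02, 0, 16.1, 0, -1, 8.33, -0.6, 2.02, 0, 16.1, 0, -1, 8.33, -0.6, 2.02, 0, 16.1, 0, -1],
)

```text
time_s: 20.65
tcp_pos: [427.7, 321.7, 214.2]
orientation: [-90.1, 0.3, 31.2]
contact_force: [0.2, -0.3, 0.2]
finger_gap: 1.001
```

```bash
python3 -c "
from h import *
print(go(424,360,200,3.5))"
```

```text
[0.42, 0.35, 0.87, 0.03, 5.53, -0.05]
```

Call:
drive_tool(
  targets=[0.42, 0.35, 0.87, 0, 5.53, 0, -1, 0.42, 0.35, 0.87, 0, 5.53, 0, -1, 0.42, 0.35, 0.87, 0, 5.53, 0, -1, 0.42, 0.35, 0.87, 0, 5.53, 0, -1, 0.42, 0.35, 0.87, 0, 5.53, 0, -1, 0.42, 0.35, 0.87, 0, 5.53, 0, -1],
)

```text
time_s: 21.15
tcp_pos: [423.5, 359.5, 197.9]
orientation: [-90.4, 0.4, 3.7]
contact_force: [0.1, -0.3, 0.4]
finger_gap: 1.002
```

Run:
```python
from h import *
from rig import bot
s=snap('wrist','w15');o=bot.get_obs();print(o['tcp_pos'],o['orientation'],o['finger_gap']*87);im=s['pixels'];H,S,V=cv2.split(cv2.cvtColor(im,cv2.COLOR_RGB2HSV))
for vt in (40,90,110,130):
    m=((H>100)&(H<130)&(S>110)&(V>vt)).astype(np.uint8);m=cv2.morphologyEx(m,cv2.MORPH_CLOSE,np.ones((11,11),np.uint8))
    c=blob(s,m,(230,100,410,225));print(vt,cv2.boundingRect(c));print("batt",cv2.minAreaRect(ray(s,c,36)[:,:2].astype(np.float32)))
print(V[150:225,318].tolist());print(V[190,280:360].tolist())
```

```text
[423.64502107 359.48695663 198.44631726] [-90.34173602   0.33587344   3.64891446] 87.16506154261369
40 (298, 166, 45, 48)
batt ((421.2139892578125, 360.85968017578125), (52.400081634521484, 49.03778839111328), 3.711381435394287)
90 (298, 170, 45, 44)
batt ((423.3669738769531, 361.35589599609375), (48.40831756591797, 47.97759246826172), 4.194703102111816)
110 (299, 170, 44, 44)
batt ((423.3219299316406, 361.5365295410156), (48.105560302734375, 47.95985794067383), 3.711369276046753)
130 (300, 171, 43, 43)
batt ((423.827392578125, 362.1092224121094), (47.022605895996094, 46.802574157714844), 3.711369037628174)
[176, 177, 176, 177, 175, 176, 176, 175, 175, 175, 175, 177, 175, 176, 123, 125, 82, 15, 45, 57, 89, 99, 104, 105, 105, 104, 103, 104, 103, 104, 103, 104, 103, 104, 104, 104, 105, 104, 102, 105, 104, 104, 104, 102, 102, 102, 102, 103, 103, 103, 103, 103, 102, 100, 101, 103, 102, 101, 101, 101, 113, 164, 152, 138, 177, 176, 176, 174, 176, 176, 175, 177, 176, 176, 174]
[121, 121, 119, 115, 117, 115, 113, 113, 115, 116, 116, 116, 117, 118, 121, 123, 124, 118, 84, 94, 104, 103, 102, 102, 103, 104, 103, 103, 104, 104, 103, 103, 103, 103, 103, 103, 103, 102, 104, 103, 105, 103, 104, 113, 166, 166, 166, 165, 168, 166, 167, 166, 169, 168, 168, 168, 170, 169, 169, 169, 168, 155, 143, 145, 175, 175, 176, 176, 174, 173, 174, 176, 176, 175, 176, 177, 177, 176, 175, 176]
```

```bash
python3 -c "
from h import *
print(go(423.4,361.4,10,3.8))"
```

```text
[0.02, 4.71, 0.08, 0.07, -0.03, -0.07]
```

Call:
drive_tool(
  targets=[0.01, 3, 0.05, 0.07, 0, -0.07, -1, 0.01, 3, 0.05, 0.07, 0, -0.07, -1, 0, 3.4, 0.05, 0.07, 0, -0.07, -1, 0, 3.9, 0.05, 0.07, 0, -0.07, -1, 0, 4.4, 0.05, 0.07, 0, -0.07, -1, 0, 4.66, 0.05, 0.07, 0, -0.07, -1, 0, 4.71, 0.05, 0.07, 0, -0.07, 1, 0, 4.71, 0.05, 0.07, 0, -0.07, 1],
  newtons=25,
)

```text
time_s: 21.87
tcp_pos: [422.8, 360.4, 10.0]
orientation: [-90.0, -0.0, 3.7]
contact_force: [-0.3, 1.1, 0.3]
finger_gap: 0.918
```

Call:
drive_tool(
  targets=[0, 0, 0, 0, 0, 0, 1, 0, 0, 0, 0, 0, 0, 1, 0, 0, 0, 0, 0, 0, 1, 0, 0, 0, 0, 0, 0, 1, 0, 0, 0, 0, 0, 0, 1, 0, 0, 0, 0, 0, 0, 1, 0, 0, 0, 0, 0, 0, 1],
)

```text
time_s: 22.45
tcp_pos: [423.1, 360.9, 10.9]
orientation: [-89.9, -0.1, 3.7]
contact_force: [-2.5, -0.1, 6.3]
finger_gap: 0.573
```

Run:
```python
from h import *
from rig import bot
o=bot.get_obs();print(o['tcp_pos'],o['orientation'],o['contact_force'],o['finger_gap']*87)
```

```text
[423.11882502 360.87273079  10.94285206] [-8.99490682e+01 -7.85701809e-02  3.72518417e+00] [-2.53787813 -0.14700043  6.26560791] 49.824665476884924
```

Call:
drive_tool(
  targets=[0, -0.5, 0, 0, 0, 0, 1, 0, -1.5, 0, 0, 0, 0, 1, 0, -2.5, 0, 0, 0, 0, 1, 0, -3.5, 0, 0, 0, 0, 1, 0, -4.4, 0, 0, 0, 0, 1, 0, -5, 0, 0, 0, 0, 1],
)

```text
time_s: 22.95
tcp_pos: [423.2, 361.0, 214.3]
orientation: [-89.8, -0.2, 3.7]
contact_force: [1.0, -0.3, -2.4]
finger_gap: 0.575
```

Run:
```python
from h import *
from rig import bot
o=bot.get_obs();print(o['tcp_pos'],o['orientation'],o['contact_force'],o['finger_gap']*87)
print(go(630,130,210,5.5))
```

```text
[423.19828486 361.02434156 214.33621661] [-89.7856552   -0.22292166   3.73676148] [ 1.01681876 -0.31387764 -2.38203056] 49.990730378988175
[4.78, 0.1, -6.1, -0.04, -0.35, 0.05]
```

Call:
drive_tool(
  targets=[4.78, 0, -6.1, 0, -0.35, 0, 1, 4.78, 0, -6.1, 0, -0.35, 0, 1, 4.78, 0, -6.1, 0, -0.35, 0, 1, 4.78, 0, -6.1, 0, -0.35, 0, 1, 4.78, 0, -6.1, 0, -0.35, 0, 1, 4.78, 0, -6.1, 0, -0.35, 0, 1, 4.78, 0, -6.1, 0, -0.35, 0, 1, 4.78, 0, -6.1, 0, -0.35, 0, 1],
)

```text
time_s: 23.62
tcp_pos: [631.6, 126.0, 212.3]
orientation: [-89.9, -0.1, 5.3]
contact_force: [0.6, -0.3, -2.2]
finger_gap: 0.573
```

Run:
```python
from h import *
from rig import bot
o=bot.get_obs();print(o['tcp_pos'],o['orientation'],o['contact_force'],o['finger_gap']*87)
print(go(551,-105,130,5.5))
```

```text
[631.60598972 125.97951946 212.27692255] [-8.98615242e+01 -8.95877052e-02  5.26295247e+00] [ 0.57064975 -0.31607346 -2.2057303 ] 49.82703886453956
[-2.54, 2.04, -5.57, -0.03, -0.05, 0.02]
```

Call:
drive_tool(
  targets=[-2.54, 0, -5.57, 0, 0, 0, 1, -2.54, 0, -5.57, 0, 0, 0, 1, -2.54, 0.5, -5.57, 0, 0, 0, 1, -2.54, 1.5, -5.57, 0, 0, 0, 1, -2.54, 2.0, -5.57, 0, 0, 0, 1, -2.54, 2.0, -5.57, 0, 0, 0, 1, -2.54, 2.0, -5.57, 0, 0, 0, 1, -2.54, 2.0, -5.57, 0, 0, 0, 1],
)

```text
time_s: 24.28
tcp_pos: [545.8, -107.9, 127.0]
orientation: [-89.8, 0.5, 4.9]
contact_force: [0.2, 0.4, -3.2]
finger_gap: 0.568
```

Run:
```python
from h import *
from rig import bot
s=snap('wrist','w16');o=bot.get_obs();print(o['tcp_pos'],o['orientation'],o['contact_force'],o['finger_gap']*87);im=s['pixels'];H,S,V=cv2.split(cv2.cvtColor(im,cv2.COLOR_RGB2HSV))
c=blob(s,(H>3)&(H<20)&(S>130)&(V>60),(150,0,500,230));print(cv2.boundingRect(c));r=cv2.minAreaRect(ray(s,c,50)[:,:2].astype(np.float32));print("stripe",r)
print(proj(s,[[456,-114,50],[495,-110,50]]))
g=s['pixels'].astype(int).sum(2)
print(np.r_[[g[90:230,330]]].tolist())
print(go(550.9,-105.2,12,5.5))
```

```text
[ 548.25863101 -106.6020313   128.97608146] [-89.82286639   0.26846554   5.05647474] [-0.56305458  0.199021   -1.77260649] 49.7049267849627
(260, 41, 119, 12)
stripe ((421.04937744140625, -117.26193237304688), (6.344882965087891, 86.2846908569336), 5.690000057220459)
[[319.25914126  97.36588125]
 [320.04390118 149.96633128]]
[[321, 317, 322, 324, 322, 326, 201, 85, 73, 77, 133, 311, 308, 310, 311, 311, 311, 312, 313, 314, 312, 308, 308, 313, 311, 309, 277, 174, 172, 178, 206, 314, 318, 310, 314, 315, 207, 173, 175, 174, 283, 318, 314, 315, 313, 243, 178, 177, 176, 239, 313, 307, 310, 310, 307, 309, 311, 289, 256, 224, 287, 445, 437, 430, 424, 433, 438, 446, 444, 434, 444, 445, 442, 439, 435, 430, 427, 437, 439, 440, 445, 444, 443, 443, 445, 458, 462, 470, 462, 457, 455, 446, 446, 440, 435, 428, 424, 423, 422, 427, 438, 452, 460, 468, 461, 457, 443, 438, 429, 433, 431, 425, 424, 198, 110, 102, 109, 68, 34, 29, 26, 36, 113, 121, 118, 118, 111, 108, 125, 153, 174, 188, 189, 189, 188, 212, 204, 205, 207, 201]]
[0.08, 2.92, 0.02, -0.04, -0.09, -0.05]
```

Run:
```python
from h import *
s=dict(np.load("pics/w16.npz"))
for r,z in((147,50),(150,50),(150.5,0)): print(r,z,ray(s,[[330,r]],z)[0])
for r in(203,207,208,212,219,): print("bat",r,ray(s,[[320,r]],36+118)[0],ray(s,[[320,r]],118)[0])
# receiver edges left/right on row 75..
g=s['pixels'].astype(int).sum(2)
for row in (60,120): print(row,g[row,235:285].tolist(),g[row,355:405].tolist())
```

```text
147 50 [ 492.05259481 -102.41517765   50.        ]
150 50 [ 494.36275821 -102.19556169   50.        ]
150.5 0 [497.51679087 -99.6805729    0.        ]
bat 203 [ 513.40359542 -109.67416293  154.        ] [ 521.80783913 -108.50971685  118.        ]
bat 207 [ 515.31723389 -109.50718021  154.        ] [ 524.22405112 -108.29887992  118.        ]
bat 208 [ 515.79755327 -109.46526788  154.        ] [ 524.83051543 -108.24596028  118.        ]
bat 212 [ 517.72652486 -109.2969472   154.        ] [ 527.26608742 -108.03343401  118.        ]
bat 219 [ 521.13213369 -108.99977622  154.        ] [ 531.56610176 -107.65821784  118.        ]
60 [653, 656, 653, 655, 653, 656, 661, 659, 662, 655, 657, 653, 647, 646, 631, 427, 430, 437, 440, 449, 448, 442, 432, 411, 287, 374, 408, 311, 312, 311, 311, 310, 312, 310, 307, 312, 306, 293, 128, 73, 79, 70, 75, 65, 67, 76, 79, 77, 83, 82] [71, 73, 84, 69, 62, 77, 83, 73, 74, 70, 77, 71, 76, 67, 68, 71, 72, 113, 259, 315, 312, 309, 333, 456, 444, 461, 649, 649, 657, 655, 655, 658, 662, 662, 662, 662, 660, 655, 651, 654, 649, 645, 644, 646, 644, 644, 647, 645, 647, 652]
120 [664, 664, 664, 664, 662, 658, 661, 657, 660, 658, 660, 659, 661, 665, 665, 666, 663, 660, 653, 634, 434, 434, 441, 443, 445, 451, 433, 322, 361, 426, 473, 475, 477, 477, 476, 477, 480, 484, 486, 483, 469, 311, 314, 315, 321, 302, 207, 174, 176, 178] [242, 246, 244, 244, 234, 312, 311, 310, 312, 309, 314, 315, 313, 312, 309, 314, 309, 314, 313, 308, 306, 277, 260, 264, 430, 427, 431, 438, 469, 657, 652, 652, 654, 658, 663, 658, 650, 650, 649, 652, 654, 650, 653, 655, 654, 654, 657, 659, 653, 653]
```

Call:
drive_tool(
  targets=[0.05, 0.8, 0.02, 0, -0.08, 0, 1, 0.05, 1.6, 0.02, 0, -0.08, 0, 1, 0.05, 2.2, 0.02, 0, -0.08, 0, 1, 0.05, 2.6, 0.02, 0, -0.08, 0, 1, 0.05, 2.8, 0.02, 0, -0.08, 0, 1, 0.05, 2.85, 0.02, 0, -0.08, 0, 1, 0.05, 2.85, 0.02, 0, -0.08, 0, 1],
)

```text
time_s: 24.92
tcp_pos: [550.5, -104.7, 15.2]
orientation: [-89.8, 0.2, 5.5]
contact_force: [1.0, 0.5, -3.0]
finger_gap: 0.573
```

Run:
```python
from h import *
from rig import bot
s=snap('wrist','w17');o=bot.get_obs();print(o['tcp_pos'],o['orientation'],o['contact_force'],o['finger_gap']*87)
g=s['pixels'].astype(int).sum(2);print(g[90:235,318].tolist())
print(go(550.7,-105,11.5,5.6))
```

```text
[ 550.94963458 -104.80750596   15.98620141] [-89.83786957   0.13791735   5.52274777] [-0.85173756  0.09304598 -2.02768243] 49.96780952694187
[230, 196, 199, 198, 200, 197, 199, 200, 304, 337, 340, 343, 341, 338, 340, 341, 341, 337, 493, 301, 307, 308, 307, 312, 310, 304, 433, 552, 554, 552, 550, 551, 552, 552, 550, 551, 490, 310, 303, 306, 307, 312, 316, 312, 489, 553, 551, 553, 340, 337, 339, 338, 336, 337, 336, 337, 341, 340, 337, 316, 305, 284, 265, 212, 324, 496, 501, 497, 497, 489, 486, 480, 481, 477, 481, 485, 477, 471, 472, 473, 470, 467, 467, 469, 468, 475, 472, 479, 486, 491, 492, 488, 486, 494, 496, 491, 491, 490, 490, 490, 489, 489, 498, 499, 503, 503, 498, 498, 494, 481, 471, 477, 472, 218, 117, 125, 128, 83, 16, 34, 32, 48, 117, 131, 120, 137, 131, 127, 149, 170, 189, 209, 209, 224, 224, 224, 233, 218, 225, 219, 227, 227, 226, 225, 227]
[-0.01, 0.11, -0.0, -0.03, -0.02, -0.03]
```

Call:
drive_tool(
  targets=[0, 0.06, 0, -0.03, 0, -0.03, 1, 0, 0.1, 0, -0.03, 0, -0.03, 1, 0, 0.1, 0, -0.03, 0, -0.03, 1],
)

```text
time_s: 25.22
tcp_pos: [551.3, -104.7, 12.7]
orientation: [-90.0, -0.1, 5.5]
contact_force: [-0.6, 0.1, -3.3]
finger_gap: 0.574
```

Run:
```python
from h import *
from rig import bot
s=dict(np.load("pics/w17.npz"))
a=ray(s,[[318,153.5]],0)[0];b=ray(s,[[318,202.7]],4)[0];print(a,b,b[0]-a[0])
o=bot.get_obs();print(o['tcp_pos'],o['orientation'],o['contact_force'])
```

```text
[ 498.52216933 -109.43864829    0.        ] [ 527.0592953  -106.71870673    4.        ] 28.537125967647626
[ 551.29421086 -104.65901218   12.65601073] [-89.98614468  -0.08999991   5.52699115] [-0.59031947  0.13672826 -3.28815247]
```

Gap reads 28.5–30 mm. Lower the last bit and release.

Call:
drive_tool(
  targets=[0, 0.03, 0, 0, 0, 0, 1, 0, 0.05, 0, 0, 0, 0, 1, 0, 0.05, 0, 0, 0, 0, 1],
)

```text
time_s: 25.47
tcp_pos: [551.6, -104.7, 11.0]
orientation: [-90.0, -0.1, 5.5]
contact_force: [0.7, -0.3, -1.1]
finger_gap: 0.575
```

Call:
drive_tool(
  targets=[0, 0.01, 0, 0, 0, 0, 1, 0, 0.01, 0, 0, 0, 0, -1, 0, 0.01, 0, 0, 0, 0, -1, 0, 0, 0, 0, 0, 0, -1, 0, 0, 0, 0, 0, 0, -1, 0, -0.5, 0, 0, 0, 0, -1, 0, -1.3, 0, 0, 0, 0, -1, 0, -2.2, 0, 0, 0, 0, -1],
)

```text
time_s: 26.13
tcp_pos: [550.0, -104.8, 98.4]
orientation: [-90.0, 0.1, 5.5]
contact_force: [1.0, 0.2, -0.1]
finger_gap: 0.974
```

Call:
drive_tool(
  targets=[0.3, -3, 0, 0, 0, 0, -1, 0.3, -3, 0, 0, 0, 0, -1, 0.3, -3, 0, 0, 0, 0, -1, 0.3, -3, 0, 0, 0, 0, -1, 0.3, -3, 0, 0, 0, 0, -1, 0.3, -3, 0, 0, 0, 0, -1],
)

```text
time_s: 26.63
tcp_pos: [561.6, -103.5, 217.8]
orientation: [-89.9, 0.2, 5.5]
contact_force: [0.5, -0.2, 0.0]
finger_gap: 1.0
```

Run:
```python
from h import *
from rig import bot
s=snap('wrist','w18');o=bot.get_obs();print(o['time_s'],o['tcp_pos'],o['orientation'],o['finger_gap']*87);im=s['pixels'];H,S,V=cv2.split(cv2.cvtColor(im,cv2.COLOR_RGB2HSV))
m=((H>100)&(H<130)&(S>110)&(V>90)).astype(np.uint8);m=cv2.morphologyEx(m,cv2.MORPH_CLOSE,np.ones((11,11),np.uint8))
c=blob(s,m,(230,100,410,228));print(cv2.boundingRect(c));b=cv2.minAreaRect(ray(s,c,36)[:,:2].astype(np.float32));print("batt",b)
c=blob(s,(H>3)&(H<20)&(S>130)&(V>60),(150,0,500,230));r=cv2.minAreaRect(ray(s,c,50)[:,:2].astype(np.float32));print("stripe",r)
a=np.radians(5.6);d=np.array(b[0])-r[0];print("batt rel stripe: along",d@[np.cos(a),np.sin(a)],"across",d@[-np.sin(a),np.cos(a)])
g=im.astype(int).sum(2);col=int(cv2.boundingRect(c)[0]+60);print(col,g[60:200,col].tolist())
```

```text
26.6833 [ 561.18091026 -103.60274413  216.91834331] [-89.94872129   0.28835891   5.50187328] 87.00801032276527
(296, 159, 43, 42)
batt ((552.0330810546875, -104.58749389648438), (47.77118682861328, 48.50142288208008), 5.422478675842285)
stripe ((421.1834411621094, -117.24545288085938), (6.444019794464111, 86.44375610351562), 5.434478759765625)
batt rel stripe: along 131.46034724157713 across -0.1711396840620658
334 [106, 62, 54, 150, 250, 251, 252, 253, 252, 250, 257, 250, 259, 248, 252, 255, 253, 257, 263, 261, 258, 257, 258, 256, 256, 258, 253, 256, 260, 62, 59, 63, 183, 248, 248, 248, 248, 250, 250, 251, 250, 252, 249, 221, 135, 136, 117, 248, 252, 254, 251, 135, 139, 134, 245, 250, 251, 243, 139, 136, 165, 252, 254, 257, 250, 254, 247, 206, 155, 280, 354, 360, 362, 360, 362, 359, 363, 361, 357, 356, 352, 344, 339, 346, 350, 355, 358, 359, 352, 354, 353, 344, 344, 354, 355, 356, 75, 60, 96, 143, 161, 171, 165, 172, 169, 166, 175, 167, 164, 167, 171, 164, 172, 170, 167, 167, 165, 173, 167, 164, 160, 169, 165, 165, 163, 168, 162, 167, 166, 286, 281, 281, 277, 278, 281, 285, 284, 275, 276, 251]
```

Call:
drive_tool(
  targets=[3, -1.5, -5, 0, 0, 0, -1, 3, -1.5, -5, 0, 0, 0, -1, 3, -1.5, -5, 0, 0, 0, -1, 3, -1.5, -5, 0, 0, 0, -1, 3, -1.5, -5, 0, 0, 0, -1, 3, -1.5, -5, 0, 0, 0, -1, 3, -1.5, -5, 0, 0, 0, -1, 3, -1.5, -5, 0, 0, 0, -1],
)

```text
time_s: 27.35
tcp_pos: [700.0, -292.6, 271.6]
orientation: [-89.8, 0.6, 5.4]
contact_force: [-0.8, -0.1, -0.8]
finger_gap: 0.997
```

Run:
```python
from h import *
t=snap("top","t19");s=snap("scene","s19")
def hs(x): return cv2.split(cv2.cvtColor(x["pixels"],cv2.COLOR_RGB2HSV))
H,S,V=hs(t)
def rep(n,m,w,z):
    try: r=cv2.minAreaRect(ray(t,blob(t,m.astype(np.uint8),w),z)[:,:2].astype(np.float32));print(n,np.round(r[0],1),np.round(r[1],1),round(r[2],1))
    except Exception as e: print(n,"none")
rep("nosecap",((H<8)|(H>172))&(S>120)&(V>50),(250,190,300,250),155)
m=cv2.morphologyEx(((H>40)&(H<90)&(S>60)).astype(np.uint8),cv2.MORPH_CLOSE,np.ones((5,5)))
rep("radio",m,(300,205,345,250),36);rep("orange",(H>3)&(H<20)&(S>110),(345,235,400,265),50)
rep("batt",(H>100)&(H<130)&(S>90),(345,180,400,222),36);rep("spare",(H>18)&(H<35)&(S>110),(430,230,470,270),36)
# cap + stand in scene: predicted vs seen columns
H2,S2,V2=hs(s);c=blob(s,((H2<8)|(H2>172))&(S2>120)&(V2>50),(280,90,360,200));print("scene cap",cv2.boundingRect(c),"pred",proj(s,[[483,155,155],[483,155,130]]))
a=cv2.resize(t["pixels"][150:280,180:480,::-1],None,fx=2.6,fy=2.6,interpolation=cv2.INTER_CUBIC);u,v=proj(s,[483,155,80])[0].astype(int)
b=cv2.resize(s["pixels"][v-55:v+55,u-190//2-60:u+100,::-1],None,fx=2.2,fy=2.2,interpolation=cv2.INTER_CUBIC)
o=np.zeros((a.shape[0]+b.shape[0],780,3),np.uint8);o[:a.shape[0],:a.shape[1]]=a;o[a.shape[0]:,:b.shape[1]]=b;cv2.imwrite("pics/c19.png",np.clip(o*1.5,0,255).astype(np.uint8))
```

```text
nosecap [482.8 156.5] [24.8 25. ] 1.2
radio [471.2  20.3] [31.  42.2] 84.1
orange none
batt [556.3 -84.8] [33.6 11.1] 0.7
spare [ 422.9 -328.8] [54.5 48.2] 79.9
scene cap (347, 145, 13, 10) pred [[317.12948203 152.74629054]
 [317.02620705 160.67272559]]
```

View pics/c19.png

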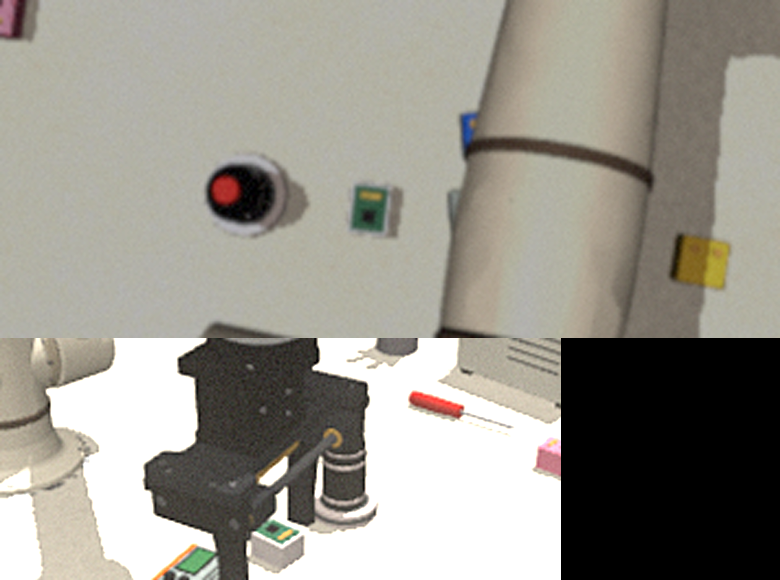

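The tower is standing and the spare hasn't moved. The top view puts the cap about 2 mm off in y from the wrist estimate, so I'll recheck the tower from above with the camera turned.

```bash
python3 -c "
from h import *
print(go(500,185,270,90))"
```

```text
[-3.82, 0.16, 12.31, -0.1, -16.9, -0.06]
```

Call:
drive_tool(
  targets=[-3.82, 0, 12.31, 0, -16.9, 0, -1, -3.82, 0, 12.31, 0, -16.9, 0, -1, -3.82, 0, 12.31, 0, -16.9, 0, -1, -3.82, 0, 12.31, 0, -16.9, 0, -1, -3.82, 0, 12.31, 0, -16.9, 0, -1, -3.82, 0, 12.31, 0, -16.9, 0, -1, -3.82, 0, 12.31, 0, -16.9, 0, -1, -3.82, 0, 12.31, 0, -16.9, 0, -1],
)

```text
time_s: 28.12
tcp_pos: [568.1, 18.4, 276.4]
orientation: [-89.5, 0.1, 63.2]
contact_force: [0.4, 0.8, -0.2]
finger_gap: 1.0
```

```bash
python3 -c "
from h import *
print(go(500,185,270,90))"
```

```text
[2.95, 0.18, 3.39, -0.09, -5.35, 0.0]
```

Call:
drive_tool(
  targets=[2.95, 0, 3.39, -0.1, -5.35, 0, -1, 2.95, 0, 3.39, -0.1, -5.35, 0, -1, 2.95, 0, 3.39, -0.1, -5.35, 0, -1, 2.95, 0, 3.39, -0.1, -5.35, 0, -1, 2.95, 0, 3.39, -0.1, -5.35, 0, -1, 2.95, 0, 3.39, -0.1, -5.35, 0, -1, 2.95, 0, 3.39, -0.1, -5.35, 0, -1, 2.95, 0, 3.39, -0.1, -5.35, 0, -1],
)

```text
time_s: 28.78
tcp_pos: [499.4, 184.4, 277.3]
orientation: [-90.0, 0.0, 90.0]
contact_force: [0.5, -0.7, 1.1]
finger_gap: 0.997
```

Run:
```python
from h import *
from rig import bot
s=snap('wrist','w20');o=bot.get_obs();print(o['tcp_pos'],o['orientation'],o['time_s']);im=s['pixels'];H,S,V=cv2.split(cv2.cvtColor(im,cv2.COLOR_RGB2HSV))
red=((H<8)|(H>172))&(S>120)&(V>50);c=blob(s,red,(200,60,440,225));print("red",cv2.boundingRect(c))
p=ray(s,c,155)[:,:2];print("cap x mid",(p[:,0].min()+p[:,0].max())/2, "y far(max)",p[:,1].max(),"-> y",p[:,1].max()-13)
print("pred px: cap top, foot, stand",proj(s,[[483,155,155],[483,155,95],[483,155,20]]).round(1).tolist())
g=im.astype(int).sum(2)
u,v=proj(s,[483.5,155,20])[0].astype(int)
print("row v",v,u,g[v,u-70:u+70].tolist());print("col",g[v-75:v+75,u].tolist())
```

```text
[499.78168171 183.99585788 277.30218756] [-9.00250253e+01  1.00792035e-02  8.99698981e+01] 28.8333
red (322, 154, 27, 29)
cap x mid 482.6153977881278 y far(max) 167.60382130248396 -> y 154.60382130248396
pred px: cap top, foot, stand [[334.6, 168.8], [331.7, 162.1], [329.2, 156.3]]
row v 156 328 [496, 498, 500, 499, 492, 496, 495, 498, 501, 493, 500, 501, 496, 490, 495, 489, 490, 483, 484, 488, 494, 492, 497, 494, 493, 492, 493, 501, 497, 498, 493, 496, 493, 484, 483, 479, 485, 489, 480, 370, 509, 507, 510, 509, 511, 512, 486, 213, 204, 158, 149, 125, 26, 30, 23, 12, 25, 16, 14, 38, 29, 32, 43, 39, 37, 38, 26, 46, 50, 54, 59, 58, 55, 67, 96, 100, 123, 118, 104, 109, 94, 78, 74, 54, 48, 37, 34, 23, 21, 37, 32, 29, 11, 19, 35, 24, 24, 22, 25, 29, 193, 509, 502, 448, 483, 498, 501, 501, 502, 496, 489, 487, 488, 488, 494, 494, 495, 496, 498, 501, 498, 497, 495, 488, 492, 495, 495, 499, 494, 491, 490, 488, 485, 490, 499, 496, 498, 496, 494, 477]
col [335, 335, 329, 326, 327, 333, 329, 336, 337, 333, 327, 324, 336, 332, 326, 322, 496, 495, 498, 499, 328, 324, 312, 314, 307, 310, 311, 316, 326, 334, 334, 341, 338, 340, 328, 320, 320, 320, 325, 324, 317, 263, 315, 344, 342, 342, 335, 339, 336, 337, 188, 131, 123, 188, 57, 39, 101, 75, 25, 21, 9, 17, 29, 33, 26, 20, 13, 23, 30, 13, 40, 23, 47, 59, 60, 59, 61, 151, 210, 208, 223, 212, 209, 221, 216, 216, 220, 222, 220, 217, 219, 228, 224, 228, 223, 214, 228, 229, 223, 105, 46, 50, 50, 28, 40, 32, 137, 420, 497, 494, 497, 496, 498, 493, 496, 503, 503, 496, 489, 492, 500, 505, 503, 495, 493, 493, 501, 504, 505, 498, 501, 487, 491, 493, 497, 496, 498, 495, 488, 493, 496, 497, 492, 492, 491, 496, 494, 496, 499, 501]
```

Run:
```python
from h import *
s=dict(np.load("pics/w20.npz"))
print("stand",ray(s,[[297,156]],20)[0],ray(s,[[361.3,156]],20)[0],"front+45",ray(s,[[328,122.3]],20)[0][1]+45,"ring+34",ray(s,[[328,130.8]],20)[0][1]+34)
print("can foot front+30",ray(s,[[328,134.3]],20)[0][1]+30)
from rig import bot
o=bot.get_obs();print(o["time_s"],o["contact_force"])
bot.sign_off()
```

```text
stand [527.50123978 154.5453223   20.        ] [438.77292101 154.59658807  20.        ] front+45 154.68710165063916 ring+34 154.7852307546546
can foot front+30 155.39793436754363
28.8333 [-0.26026688 -0.1892356   0.20313826]
the job is handed in; nothing more can be done
```

I carried out the whole job in the order asked and handed it in at 28.8 s of the 102 s allowed. No verdict was reported. At hand-in the gripper was open and well clear of everything.

| Item | Where it ended up (mm) | Check |
|---|---|---|
| Can on stand | stand at (483.1, 154.7), can foot y ≈ 155.4 | within about 1 mm of the stand's centre |
| Nose on can | cap at (482.6, 154.6) | within about 1 mm of the stand's centre |
| Radio between stand and receiver | (470–471, 19.3–20.3) | target midpoint (470.0, 20.3) |
| Battery behind receiver | (552.0, -104.6), turned 5.4° like the receiver | about 0.2 mm off centre, gap about 30 mm |

**Checks that disagreed:**
- **Nose height view:** the top camera put the cap at y ≈ 156.5, about 2 mm from the wrist camera's figure. That is about the calibration error. A second wrist view with the camera turned agreed with the first, so I left it.
- **Battery gap:** one view before release gave 28.5 mm instead of 30 mm.
- **Battery and receiver from above:** the arm hid them in the last top picture, so only the close wrist view covers them.

**Things to leave alone:** the yellow spare still measured at its starting place. I did not measure the spool and screwdriver again, but nothing was moved near them.

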